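# Load flow-cell carriers into the low drying cabinet

## Task

Lift the sash of the drying cabinet all the way up, then use the steel lifter to carry every flow-cell carrier on the bench (there are two or three) in under the roof and set each one down squarely in the lane of its own colour, fully inside, without tipping them over or touching them with the fingers. Only when all are in, close the sash fully, and only then swing the green fan lever on the cabinet's roof right over to the back; the lifter must end up lying flat along the middle of its grey mat. Leave the other things on the bench where they are.

Things in the scene. Friction and masses are not known exactly. Their poses are not given: they have to be found in the camera images.
- cabinet: fixed low drying cabinet, 380 mm wide (y), 135 deep (x), clear roof, top at 118 mm. Origin on the bench under its middle; x from the open front (facing the robot) to the back, y to the left looking in, z up. Its flat floor, no lip, 30 mm above the bench, spans x -63 to +66 mm, 364 wide; roof underside at 112 mm. The sash runs at x -69 mm between posts at y +-195, 210 mm tall
- lane_red (a point): centre of the red lane on the cabinet floor (30 mm above the bench), axes as the cabinet's; the lane is a red patch 110 mm deep and 95 mm wide, with a red strip above it at the back of the roof; lanes, 120 mm apart, left to right red, blue, yellow, are parted by rails 10 mm high, 6 mm wide
- lane_blue (a point): centre of the blue lane on the cabinet floor (30 mm above the bench), axes as the cabinet's; the lane is a blue patch 110 mm deep and 95 mm wide, with a blue strip above it at the back of the roof; lanes, 120 mm apart, left to right red, blue, yellow, are parted by rails 10 mm high, 6 mm wide
- lane_yellow (a point): centre of the yellow lane on the cabinet floor (30 mm above the bench), axes as the cabinet's; the lane is a yellow patch 110 mm deep and 95 mm wide, with a yellow strip above it at the back of the roof; lanes, 120 mm apart, left to right red, blue, yellow, are parted by rails 10 mm high, 6 mm wide
- sash (a joint): height the clear sash has been lifted, m: 0 shut, 0.08 fully up; it stays where it is left (about 10 N to lift it, 4 N to lower it). Fully up, its lower edge is 112 mm above the bench
- sash_bar (a point): middle of the black grip bar on top of the sash: round, 14 mm thick, 130 mm long along the cabinet's y, at cabinet x = -69 mm, 155 mm above the bench when shut (37 mm above the roof), 235 mm when up; held on two stubs 110 mm apart; axes as the cabinet's
- fan (a joint): angle of the green fan lever on the cabinet's roof, rad: 0 leaning to the front (cabinet -x), 1.0 swung over to the back (+x); starts near 0, stays where it is left, moves with a light push
- fan_tip (a point): tip of the green fan lever, an 80 mm lever pivoted on a block on the roof at cabinet x = 0, y = +130 mm; the tip swings from about x = -38 to +38 mm
- lifter: loose steel spatula, 0.2 kg. Origin under the middle of its flat blade (210 mm along x, 50 wide, 4 thick); x towards the front tip, z up. At x = -70 mm a post rises to an orange grip block (x -100 to -40 mm, 22 wide, 35 to 83 mm above the underside, a short tail behind); gripped across its width at x = -70, 66 mm up, from above, it stays level under a carrier
- mat: the lifter's grey mat on the bench, 240 mm along x by 90 mm, 1 mm thin; origin at its middle. The lifter starts lying on it; either way round will do at the end
- carrier_red: red carrier with a flow cell, about 0.16 kg, may be absent: plate 80 mm (x) by 90 (y), 6 thick, on two side runners along x, 14 high, 8 wide; so a gap 74 mm wide, 14 high runs under it along x, open at both ends. 48 mm tall in all. Origin midway between the runners' undersides; z up; x starts pointing roughly away from the robot
- carrier_blue: blue carrier with a flow cell, about 0.16 kg, may be absent: plate 80 mm (x) by 90 (y), 6 thick, on two side runners along x, 14 high, 8 wide; so a gap 74 mm wide, 14 high runs under it along x, open at both ends. 48 mm tall in all. Origin midway between the runners' undersides; z up; x starts pointing roughly away from the robot
- carrier_yellow: yellow carrier with a flow cell, about 0.16 kg, may be absent: plate 80 mm (x) by 90 (y), 6 thick, on two side runners along x, 14 high, 8 wide; so a gap 74 mm wide, 14 high runs under it along x, open at both ends. 48 mm tall in all. Origin midway between the runners' undersides; z up; x starts pointing roughly away from the robot
- fitting: bystander: brass pipe fitting, 40 mm wide, 26 mm tall, on the bench left of the carriers
- bottle: bystander: white bottle, 56 mm wide, 150 mm tall, behind the carriers
- jar: bystander: amber jar, 60 mm wide, 80 mm tall, behind the carriers
- mug: bystander: blue mug, 76 mm wide, 90 mm tall, on the left
- driver: bystander: screwdriver lying on the right
- meter: bystander: yellow meter, 130 x 70 x 35 mm, on the right
- spanner: bystander: spanner lying at the back left
There are look-alikes about, which are no part of the job. What is shaped like the carrier_red but brown is not meant.

How it is judged:
On the way, in this order (a step that is already met when the one before it is completed fails the run):
1. the sash is lifted all the way (72 mm or more) (value of joint sash above 0.072 m), for 0.2 s.
2. every carrier present stands in its own lane (x of carrier_red in the frame of lane_red between -0.022 and 0.022 m and y of carrier_red in the frame of lane_red between -0.025 and 0.025 m and z of carrier_red in the frame of lane_red between -0.006 and 0.006 m and angle between each of carrier_red, carrier_blue, carrier_yellow's own z axis and vertical below 0.1 rad and angle between the x axis of carrier_red and the x axis of lane_red, either way round below 0.3 rad and linear speed of each of carrier_red, carrier_blue, carrier_yellow below 0.02 m/s and x of carrier_blue in the frame of lane_blue between -0.022 and 0.022 m and y of carrier_blue in the frame of lane_blue between -0.025 and 0.025 m and z of carrier_blue in the frame of lane_blue between -0.006 and 0.006 m and angle between the x axis of carrier_blue and the x axis of lane_blue, either way round below 0.3 rad and x of carrier_yellow in the frame of lane_yellow between -0.022 and 0.022 m and y of carrier_yellow in the frame of lane_yellow between -0.025 and 0.025 m and z of carrier_yellow in the frame of lane_yellow between -0.006 and 0.006 m and angle between the x axis of carrier_yellow and the x axis of lane_yellow, either way round below 0.3 rad), for 0.3 s.
3. the sash is shut with the carriers in their lanes (all of step 2 and value of joint sash below 0.006 m), for 0.2 s.
4. the fan lever is swung over with the sash shut (value of joint sash below 0.006 m and value of joint fan above 0.8 rad), for 0.2 s.
At the end, for the whole second after the job is handed in: Each carrier present rests level on the cabinet floor in its own lane (22 mm along, 25 mm across, 0.3 rad); sash shut (6 mm); fan lever past 0.8 rad; lifter flat on its mat (middle within 35 mm, along it within 0.35 rad) (all of step 2 and all of step 4 and horizontal distance between lifter and mat below 0.035 m and angle between the x axis of lifter and the x axis of mat, either way round below 0.35 rad and angle between lifter's own z axis and vertical below 0.1 rad and height (world z) of lifter below 0.008 m and linear speed of lifter below 0.02 m/s); the robot touches nothing.
It fails at once if the fingers touch a carrier (contact force between the fingers and carrier_red above 1 N or contact force between the fingers and carrier_blue above 1 N or contact force between the fingers and carrier_yellow above 1 N).
It fails at once if a carrier is tipped by more than 0.6 rad (angle between any of carrier_red, carrier_blue, carrier_yellow's own z axis and vertical above 0.6 rad).
It fails at once if a bystander is moved by more than 30 mm (distance of any of fitting, bottle, jar, mug, driver, meter, spanner from where it was at the start of the episode above 0.03 m).
Of carrier_red, carrier_blue, carrier_yellow only 2 to 3 are there at a start; the rules pass over those that are not, and their reading is None.
At some moment in a run one of lifter, carrier_red, carrier_blue, carrier_yellow may be knocked a few centimetres aside while the robot is not near it.
It also fails if it takes over 210 s, if anything falls off the work surface, if the arm or the gripper's body presses on something with over 40 N, if the wrist force passes 120 N, or if a joint passes its speed limit or range.

## Robot

A 6-joint arm with a two-finger parallel gripper is mounted at the origin on the work surface. World frame = base frame: x ahead of the robot, y to its left, z up, the work surface at z = 0. Lengths are in m, angles in rad, forces in N, time in s.
With the tool pointing down it reaches from about 0.3 to 0.85 m from the base axis. Payload 4.2 kg.
Tool frame: the origin (TCP) lies midway between the tips of the shut fingers; the grasp point (between the pads) lies 19 mm behind it; z points along the fingers, y is the direction in which the jaws open and shut (so a half turn about z gives the same grasp; the last joint's range is limited). The gripper opens to 91 mm and grips with 3 to 60 N. Pads are 32 mm wide; open, the fingers measure 118 mm over their backs; the gripper's body (76 mm by 178 mm) begins 60 mm behind the grasp point.
Start: joints at [-1.16, 0.32, 1.565, -0, 1.257, -0.02], TCP at [0.24, -0.522, 0.184] pointing down, gripper open.
Joint ranges: [-3.11, 3.11], [-0.84, 2.01], [0.21, 2.61], [-1.34, 4.49], [0.05, 2.63], [-2.56, 2.56]. Speed limits (rad/s): [2.57, 2.57, 3.14, 3.14, 3.14, 3.14].

## Interface

Orientations are given as [roll, pitch, yaw] about the fixed x, y, z axes, in that order (R = Rz(yaw) Ry(pitch) Rx(roll)).
In Python, from rig import env gives the robot as it stands.
- The arm moves only by the tool servo_tool, never from a script. Its argument "moves" is a list that holds one entry, the list of rows, each a list of 5 numbers: the shift along the tool's x, y, z in cm, then the turn about the tool's z in rad, then the finger opening in cm, from 0 to 9.12. In form: [[[dx, dy, dz, roll, jaw], ...]]. A call has 1 to 20 rows; each row is the pose to reach, as a shift and turn from the pose commanded when the call began, along the tool's axes at that moment; what a row does not reach only later rows make up. A row lasts 1/10 s, in which the tool goes at most 50 mm and 8.59 degrees, less where a joint would pass 70% of its speed; a pose out of reach is approached as far as the arm can. A call with a gripper value outside its range is refused whole. The fingers move at their own pace and stop on an object; "squeeze" is the grip in N (left out, the last holds). Time passes only in rows, so rows that repeat a pose let the fingers close. It gives the time, the measured TCP pose, the force and the opening at its end, in the units of the state.
- env.get_state(): the state, without advancing time (a new reading comes with each control period).
- env.read_camera(name): name is "scene" or "top" or "wrist"; returns the picture (400x640x3 uint8, red, green, blue); there is no depth.
- env.camera_model(name): a dict with "K" (3x3 intrinsics, pixels), "k1" (the pictures are not rectified: a ray, as slopes to the right and down, at radius r is drawn at 1 + k1 r^2 times it, then the intrinsics apply), "R" (3x3) and "t" (3): a world point X has camera coordinates R X + t; the wrist camera has in their place "T_tool_cam" (4x4, takes a point from camera to tool coordinates, whose origin is the TCP and whose axes are the flange's). Camera axes: x right, y down, z forward; pixel columns grow to the right and rows downward; lengths in m; the calibration is good to about 2 mm. A picture is of the moment at which its call begins: read the wrist's pose just before it. camera_model takes no time and is no camera call.
- env.sign_off(): hands the job in, once; it reports no verdict.
Trained networks look in the newest picture that a camera, given by its name, has taken for a name from the list of things; names that differ only in an ending like _2 or _b are one class to them, and where a whole thing is asked for, a point or a joint stands for the part that bears it (a point fixed in the world has none). Each returns a list of dicts, best first, with "conf" (0 to 1); they miss things now and then, are a little off and sometimes report something else, mostly with a low value. They report only what shows in the picture. A call takes as long as a camera call. They do not tell look-alikes from the thing itself.
- env.look_for(camera, thing): "centre" ([x, y, z] in m, in world coordinates, good to about 4 mm: the middle of the surface that is visible of it).
- env.tip_of(camera, thing): "centre" ([x, y, z] in m, in world coordinates, good to about 4 mm: a listed point, or the origin of a listed thing).
The state is a dict: "clock": time; "joints": joint angles; "qvel": joint speeds; "tau": joint torques, N m; "ee_pos": TCP position; "ee_rot": TCP orientation; "contact_force": force on the tool from outside, world axes, zero at the start; "moment": the same for the moment, N m; "opening": finger opening in m.
Only numpy, scipy, OpenCV 4.12 (cv2) and the standard library are available. Lean on these libraries where they do the work, as an engineer would, in place of code of your own. Each camera call takes 0.05 s, during which the arm holds its last target.

## Working session

There is one attempt and no reset: what is moved stays moved. The work goes in short steps, Python scripts to look and compute and a tool call to move; the robot and the scene stay as the last step left them, time stands still between calls to the robot, and variables do not carry over. Pictures are saved under pics/ and viewed, and the job is handed in when it is done.

Besides the shell and the picture viewer there is one more tool, called after "Call:" as name(argument=value, ...), one argument or row to a line, values as JSON. servo_tool: Moves the arm, as the interface text tells. Its arguments: {"type":"object","properties":{"moves":{"type":"array","items":{"type":"array","items":{"type":"array","items":{"type":"number"}}}},"squeeze":{"type":"number"}},"required":["moves"]}

```bash
ls; mkdir -p pics; python3 - <<'E'
from rig import env
import cv2
s=env.get_state();print(s)
for c in("scene","top","wrist"):
    im=env.read_camera(c);cv2.imwrite(f"pics/{c}0.png",im[:,:,::-1])
    print(c,env.camera_model(c))
E
```

```text
pics
{'clock': 0.0, 'joints': array([-1.15997480e+00,  3.20293820e-01,  1.56567219e+00, -3.45023138e-05,
        1.25738655e+00, -2.00295057e-02]), 'qvel': array([-2.71331706e-05,  5.16995970e-05,  6.83457341e-05,  1.44714905e-03,
        1.89450975e-04, -1.80424233e-03]), 'tau': array([ 2.70632270e-03, -4.12458229e+01, -2.31975102e+01,  7.30840769e-02,
        4.59810079e-02, -1.65199658e-04]), 'ee_pos': array([ 0.23989813, -0.52195406,  0.18282188]), 'ee_rot': array([-3.13983244e+00, -2.45148581e-06,  4.30861696e-01]), 'contact_force': array([ 0.30452124, -0.35268429,  0.359748  ]), 'moment': array([ 0.02850836, -0.05404937,  0.01559286]), 'opening': 0.0912981393140439}
scene {'K': array([[446.3793466 ,   0.        , 325.37467628],
       [  0.        , 446.3793466 , 199.84511372],
       [  0.        ,   0.        ,   1.        ]]), 'k1': 0.03133883025925911, 'R': array([[ 0.47952223,  0.87720584,  0.02384006],
       [ 0.48828487, -0.24414953, -0.83783584],
       [-0.72913395,  0.41340165, -0.54540146]]), 't': array([-0.35367802, -0.09713949,  2.10161582])}
top {'K': array([[494
[... 259 characters left out ...]
1, -7.41149236e-03, -2.33041736e-01],
       [ 2.33053427e-01, -7.42942746e-04, -9.72463649e-01]]), 't': array([0.09975278, 0.56998779, 1.5695101 ])}
wrist {'K': array([[303.66622449,   0.        , 319.82153735],
       [  0.        , 303.66622449, 193.8002502 ],
       [  0.        ,   0.        ,   1.        ]]), 'k1': -0.02369064480399306, 'T_tool_cam': array([[ 5.64335467e-04, -9.56623804e-01, -2.91325554e-01,
         8.35008371e-02],
       [ 9.99998480e-01,  5.92838270e-05,  1.74245713e-03,
        -5.39700454e-04],
       [-1.64960507e-03, -2.91326095e-01,  9.56622384e-01,
        -2.01148900e-01],
       [ 0.00000000e+00,  0.00000000e+00,  0.00000000e+00,
         1.00000000e+00]])}
```

View pics/scene0.png

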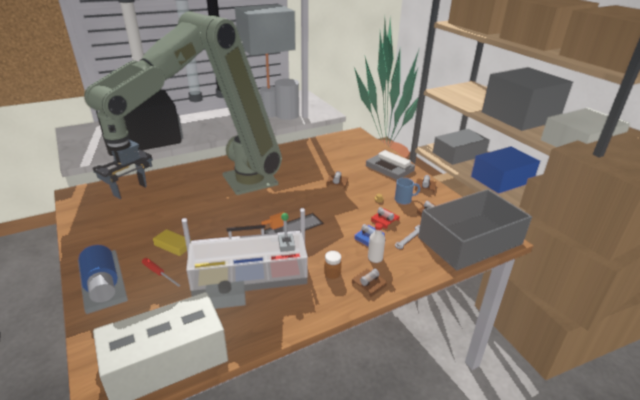

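View pics/top0.png

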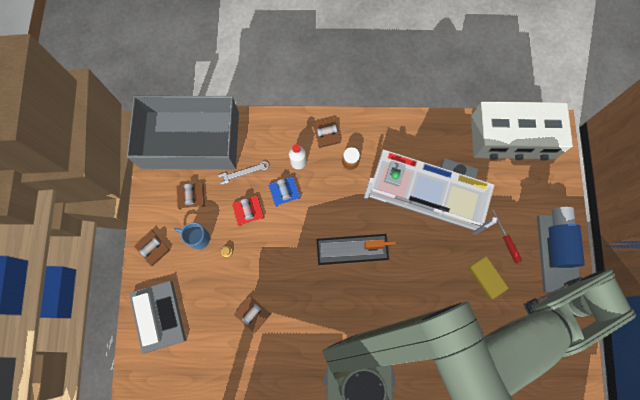

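View pics/wrist0.png

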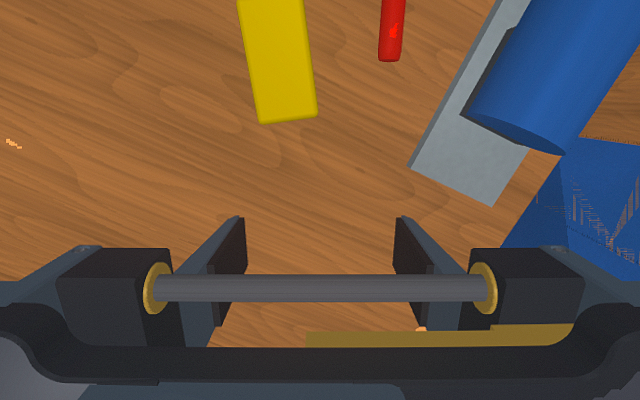

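```bash
cat > h.py <<'E'
from rig import env
import numpy as np, cv2
from scipy.spatial.transform import Rotation as Ro
def cam(name,st=None):
    m=env.camera_model(name)
    if name=="wrist":
        st=st or env.get_state()
        T=np.eye(4);T[:3,:3]=Ro.from_euler('xyz',st['ee_rot']).as_matrix();T[:3,3]=st['ee_pos']
        C=np.linalg.inv(T@m['T_tool_cam']);m['R']=C[:3,:3];m['t']=C[:3,3]
    return m
def proj(m,X):
    X=np.atleast_2d(X);c=X@m['R'].T+m['t'];s=c[:,:2]/c[:,2:]
    s=s*(1+m['k1']*(s**2).sum(1,keepdims=True))
    return s@m['K'][:2,:2].T+m['K'][:2,2]
def unproj(m,uv,z):
    uv=np.atleast_2d(uv).astype(float);d=(uv-m['K'][:2,2])/m['K'][0,0]
    s=d.copy()
    for _ in range(20): s=d/(1+m['k1']*(s**2).sum(1,keepdims=True))
    r=np.c_[s,np.ones(len(s))]@m['R'];o=-m['R'].T@m['t']
    return o+r*((z-o[2])/r[:,2:])
def shot(name,fn,crop=None,scale=1):
    st=env.get_state();im=env.read_camera(name)[:,:,::-1].copy()
    if crop: x0,y0,x1,y1=crop;o=im[y0:y1,x0:x1]
    else:o=im
    if scale!=1:o=cv2.resize(o,None,fx=scale,fy=scale,interpolation=cv2.INTER_CUBIC)
    cv2.imwrite("pics/"+fn,o);return im,cam(name,st)
def tool(dw,yaw=None):
    """world shift (m)->tool cm"""
    R=Ro.from_euler('xyz',env.get_state()['ee_rot']).as_matrix()
    return R.T@np.asarray(dw)*100
E
python3 - <<'E'
from h import *
im,m=shot("top","t1.png",(170,100,520,300),2.2)
for c in("top","scene"):
    if c=="scene": shot("scene","s1.png",(160,160,460,320),2.6)
    for th in "lifter mat carrier_red carrier_blue carrier_yellow sash_bar fan_tip lane_red lane_blue lane_yellow cabinet fitting".split():
        print(c,th,[(np.round(d['centre'],3),round(d['conf'],2)) for d in env.tip_of(c,th)][:6])
print(env.get_state()['clock'])
E
```

```text
top lifter [(array([ 0.433,  0.024, -0.002]), 0.85)]
top mat [(array([ 0.435,  0.019, -0.   ]), 0.67)]
top carrier_red [(array([0.554, 0.375, 0.   ]), 0.88), (array([0.213, 0.348, 0.003]), 0.7), (array([0.612, 0.578, 0.   ]), 0.67), (array([0.848, 0.114, 0.002]), 0.65), (array([ 0.428,  0.697, -0.   ]), 0.64), (array([0.739, 0.211, 0.   ]), 0.6)]
top carrier_blue [(array([0.627, 0.254, 0.002]), 0.8), (array([ 0.736,  0.214, -0.002]), 0.25)]
top carrier_yellow [(array([ 0.432,  0.023, -0.   ]), 0.4)]
top sash_bar [(array([ 0.555, -0.214,  0.152]), 0.59)]
top fan_tip [(array([ 0.629, -0.099,  0.212]), 0.47)]
top lane_red [(array([ 0.658, -0.121,  0.029]), 0.57), (array([ 0.483, -0.498, -0.001]), 0.37)]
top lane_blue []
top lane_yellow [(array([ 0.586, -0.351,  0.032]), 0.87), (array([ 0.558, -0.213,  0.154]), 0.26)]
top cabinet [(array([ 0.617, -0.234,  0.002]), 0.91), (array([ 0.629,  0.256, -0.   ]), 0.72), (array([ 0.463,  0.543, -0.001]), 0.21)]
top fitting [(array([ 0.417,  0.446, -0.004]), 0.44)]
scene lifter [(array([ 0.433,  0.025, -0.001]), 0.89), (array([ 0.566,  0.378, -0.00
[... 220 characters left out ...]
0.001]), 0.57), (array([ 0.849,  0.111, -0.   ]), 0.55), (array([0.605, 0.58 , 0.003]), 0.47)]
scene carrier_blue [(array([ 0.633,  0.256, -0.002]), 0.82)]
scene carrier_yellow [(array([0.432, 0.018, 0.005]), 0.37), (array([ 0.551, -0.213,  0.158]), 0.35)]
scene sash_bar [(array([ 0.554, -0.214,  0.156]), 0.82)]
scene fan_tip [(array([ 0.628, -0.098,  0.214]), 0.62)]
scene lane_red [(array([ 0.624, -0.235,  0.003]), 0.54)]
scene lane_blue []
scene lane_yellow [(array([ 0.335, -0.428,  0.002]), 0.59), (array([ 0.562,  0.377, -0.006]), 0.3)]
scene cabinet [(array([ 0.618, -0.236,  0.003]), 0.97), (array([ 0.744,  0.03 , -0.002]), 0.69)]
scene fitting [(array([0.42 , 0.445, 0.001]), 0.54)]
1.45
```

View pics/t1.png

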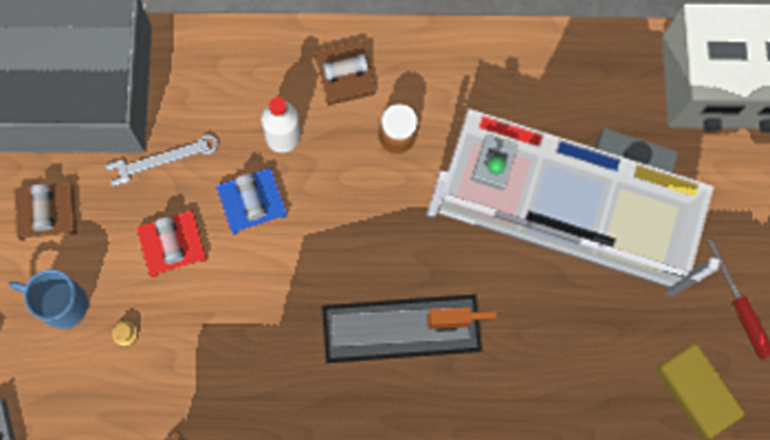

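View pics/s1.png

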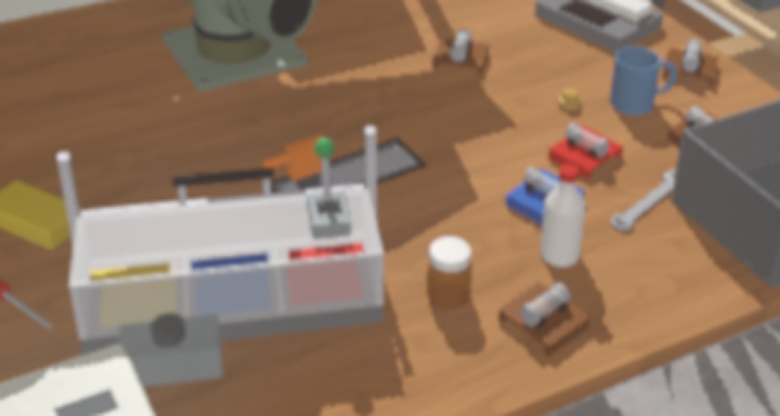

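```bash
cat >> h.py <<'E'
def plan(x,y,z,yaw):
    s=env.get_state();d=np.array([x,y,z])-s['ee_pos']
    t=tool(d);turn=-( (yaw-s['ee_rot'][2]+np.pi)%(2*np.pi)-np.pi)
    q1=np.arctan2(y,x);print("tool cm",np.round(t,2),"turn",round(turn,3),"q6~",round(q1+np.pi/2-yaw,2),"rows>=",np.ceil(max(np.linalg.norm(t)/5,abs(turn)/.15)))
def gs():
    s=env.get_state();print(round(s['clock'],2),np.round(s['ee_pos'],4),np.round(s['ee_rot'],4),np.round(s['contact_force'],1),round(s['opening'],4),np.round(s['joints'],2))
E
python3 - <<'E'
from h import *
plan(0.555,-.214,.33,1.26)
E
```

```text
tool cm [ 41.49 -14.88 -14.64] turn -0.829 q6~ -0.06 rows>= 10.0
```

Call:
servo_tool(
  moves=[
    [[0, 0, -10, 0, 9], [0, 0, -14.6, 0, 9], [0, 0, -14.6, 0, 9], [20, -7, -14.6, -0.4, 9], [41.5, -14.9, -14.6, -0.83, 9], [41.5, -14.9, -14.6, -0.83, 9], [41.5, -14.9, -14.6, -0.83, 9], [41.5, -14.9, -14.6, -0.83, 9], [41.5, -14.9, -14.6, -0.83, 9], [41.5, -14.9, -14.6, -0.83, 9], [41.5, -14.9, -14.6, -0.83, 9], [41.5, -14.9, -14.6, -0.83, 9], [41.5, -14.9, -14.6, -0.83, 9], [41.5, -14.9, -14.6, -0.83, 9], [41.5, -14.9, -14.6, -0.83, 9]],
  ],
)

```text
clock: 2.95
ee_pos: [0.5542, -0.2146, 0.3297]
ee_rot: [-3.141, 0.001, 1.26]
contact_force: [0.0, 0.0, 0.5]
opening: 0.0899
```

```bash
python3 - <<'E'
from h import *
gs();im,m=shot("wrist","w1.png")
for th in ("sash_bar","fan_tip","lane_red","lane_blue","cabinet"):
    print(th,[(np.round(d['centre'],3),round(d['conf'],2)) for d in env.tip_of("wrist",th)][:3])
shot("top","t2.png",(330,120,530,260),3.5)
# overlay a cabinet model on wrist
E
```

```text
2.95 [ 0.5542 -0.2146  0.3297] [-3.1414e+00  7.0000e-04  1.2598e+00] [0.  0.  0.5] 0.0899 [-0.39  0.3   1.23 -0.    1.61 -0.08]
sash_bar [(array([ 0.553, -0.211,  0.161]), 0.83)]
fan_tip [(array([ 0.631, -0.098,  0.209]), 0.7)]
lane_red [(array([ 0.553, -0.215,  0.161]), 0.31)]
lane_blue []
cabinet [(array([ 0.62 , -0.238, -0.002]), 0.93)]
```

View pics/w1.png

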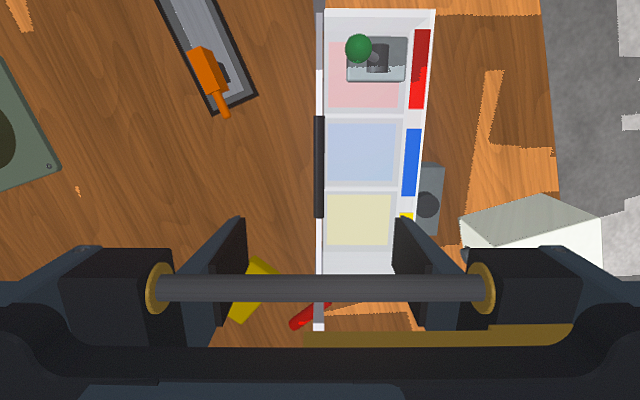

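```bash
python3 - <<'E'
from h import *
m=cam("wrist")
e=unproj(m,[[319,116],[319.5,218]],.161);print(e, e.mean(0), np.linalg.norm(e[0]-e[1]))
d=e[0]-e[1];print("yaw y-axis",np.arctan2(d[1],d[0])-np.pi/2)
print(proj(m,[[.5542,-.2146,.1]]))
# blue strip, red strip corners; blue patch at z=.03
for p in([[332,119],[400,124],[395,186],[329,182]],[[327,42],[409,47]],):
    q=unproj(m,p,.03);print(q, q.mean(0))
E
```

```text
[[ 0.57466017 -0.15073289  0.161     ]
 [ 0.53566046 -0.27405093  0.161     ]] [ 0.55516032 -0.21239191  0.161     ] 0.1293380000866168
yaw y-axis -0.30630043727462875
[[319.11436137 161.97654243]]
[[ 0.59112174 -0.1672304   0.03      ]
 [ 0.69358358 -0.20820308  0.03      ]
 [ 0.66110758 -0.30704879  0.03      ]
 [ 0.55541443 -0.26566905  0.03      ]] [ 0.62530683 -0.23703783  0.03      ]
[[ 0.61734654 -0.05682816  0.03      ]
 [ 0.73362374 -0.10095019  0.03      ]] [ 0.67548514 -0.07888918  0.03      ]
```

Call:
servo_tool(
  moves=[
    [[0.2, 0, 5, 0, 6], [0.2, 0, 10, 0, 6], [0.2, 0, 14, 0, 6], [0.2, 0, 17, 0, 6], [0.2, 0, 19.2, 0, 6], [0.2, 0, 19.2, 0, 6], [0.2, 0, 19.2, 0, 0], [0.2, 0, 19.2, 0, 0], [0.2, 0, 19.2, 0, 0], [0.2, 0, 19.2, 0, 0], [0.2, 0, 19.2, 0, 0], [0.2, 0, 19.2, 0, 0], [0.2, 0, 19.2, 0, 0], [0.2, 0, 19.2, 0, 0]],
  ],
  squeeze=40,
)

```text
clock: 4.7
ee_pos: [0.5556, -0.2119, 0.1377]
ee_rot: [3.142, 0.0, 1.261]
contact_force: [-0.3, -0.6, 0.1]
opening: 0.0013
```

```bash
python3 - <<'E'
from h import *
gs();shot("wrist","w2.png");shot("scene","s2.png",(120,100,360,310),3)
E
```

```text
4.7 [ 0.5556 -0.2119  0.1377] [3.1415e+00 1.0000e-04 1.2608e+00] [-0.3 -0.6  0.1] 0.0013 [-0.38  0.38  1.59 -0.    1.17 -0.07]
```

View pics/w2.png

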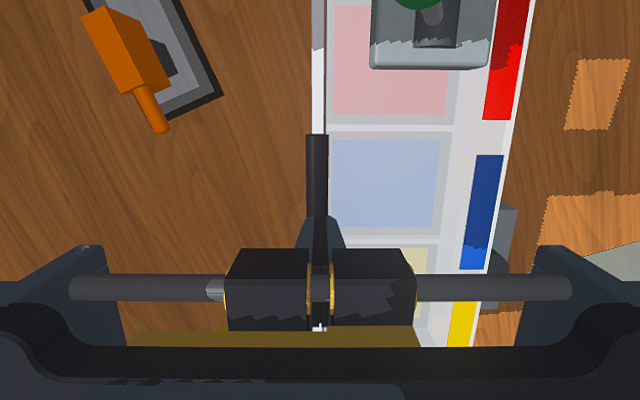

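View pics/s2.png

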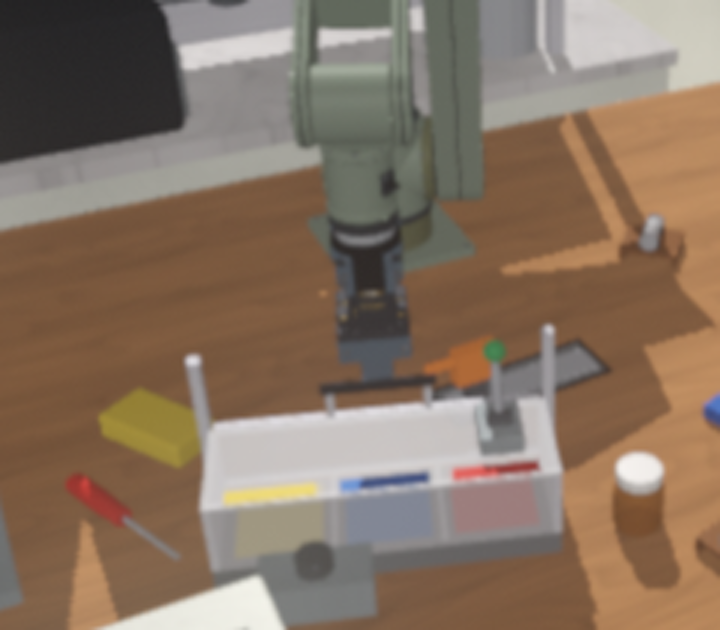

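```bash
python3 - <<'E'
from h import *
for n,off,sc in(("scene",(120,100),3),("wrist",(0,0),1)):
    m=cam(n)
    P=[[.5556,-.2119,.1377],[.5556,-.2119,.1567],[.555,-.2125,.155],[.5746,-.151,.155],[.5357,-.274,.155]]
    print(n,((proj(m,P)-off)*sc).round(0).tolist())
for c in("wrist","scene","top"):
    if c=="top":shot("top","t3.png",(330,120,530,260),3.5)
    print([(np.round(d['centre'],3),round(d['conf'],2)) for d in env.tip_of(c,"sash_bar")][:3])
E
```

```text
scene [[380.0, 396.0], [379.0, 383.0], [378.0, 384.0], [436.0, 378.0], [321.0, 389.0]]
wrist [[319.0, 224.0], [319.0, 235.0], [319.0, 235.0], [318.0, 136.0], [319.0, 316.0]]
[(array([ 0.555, -0.212,  0.16 ]), 0.82)]
[(array([ 0.553, -0.215,  0.157]), 0.8)]
[(array([ 0.554, -0.213,  0.157]), 0.79)]
```

View pics/t3.png

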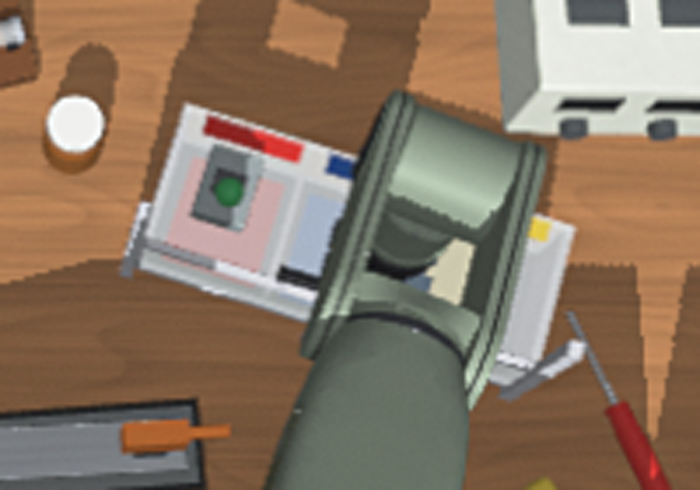

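```bash
python3 - <<'E'
from h import *
shot("wrist","w3.png",(240,120,400,260),5);shot("scene","s3.png",(210,190,290,250),9)
E
```

```text
(no output)
```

View pics/w3.png

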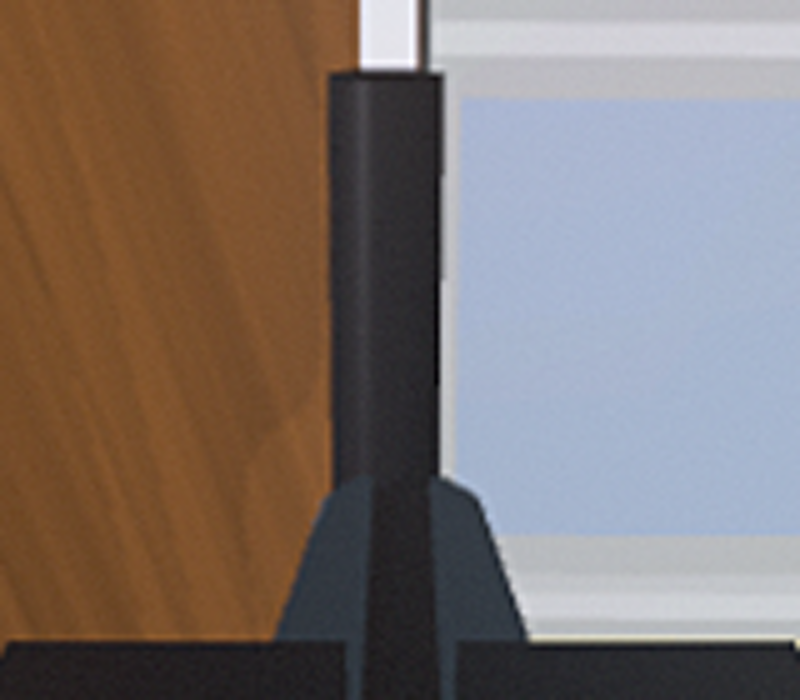

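View pics/s3.png

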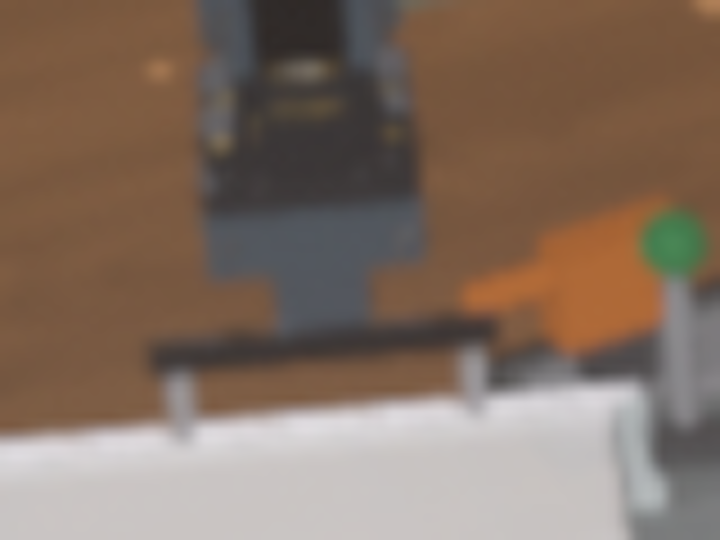

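Call:
servo_tool(
  moves=[
    [[0, 0, -2, 0, 6], [0, 0, -2, 0, 6], [0, 0, -2, 0, 6], [0, 0, -2, 0, 6], [0, 0, -2, 0, 6], [0, 0, -2, 0, 6], [0, 0, 0, 0, 6], [0, 0, 1, 0, 6], [0, 0, 1.6, 0, 6], [0, 0, 1.6, 0, 6]],
  ],
)

```text
clock: 6.1
ee_pos: [0.555, -0.2117, 0.1206]
ee_rot: [-3.139, -0.0, 1.261]
contact_force: [0.5, -0.1, 0.2]
opening: 0.0599
```

```bash
python3 - <<'E'
from h import *
gs();shot("wrist","w4.png",(200,100,440,300),3.3);shot("scene","s4.png",(200,180,300,255),8)
E
```

```text
6.1 [ 0.555  -0.2117  0.1206] [-3.1395e+00 -1.0000e-04  1.2608e+00] [ 0.5 -0.1  0.2] 0.0599 [-0.38  0.4   1.61 -0.    1.13 -0.07]
```

View pics/w4.png

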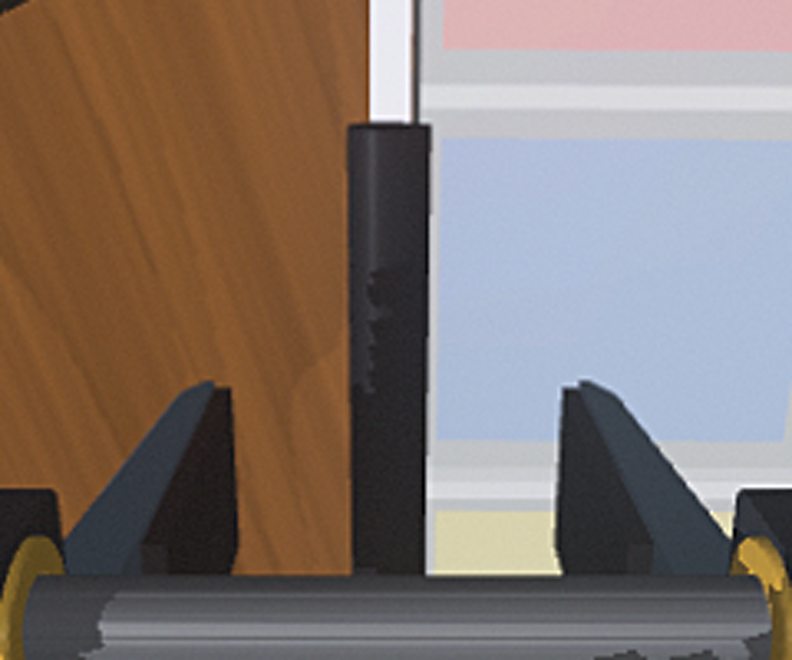

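View pics/s4.png

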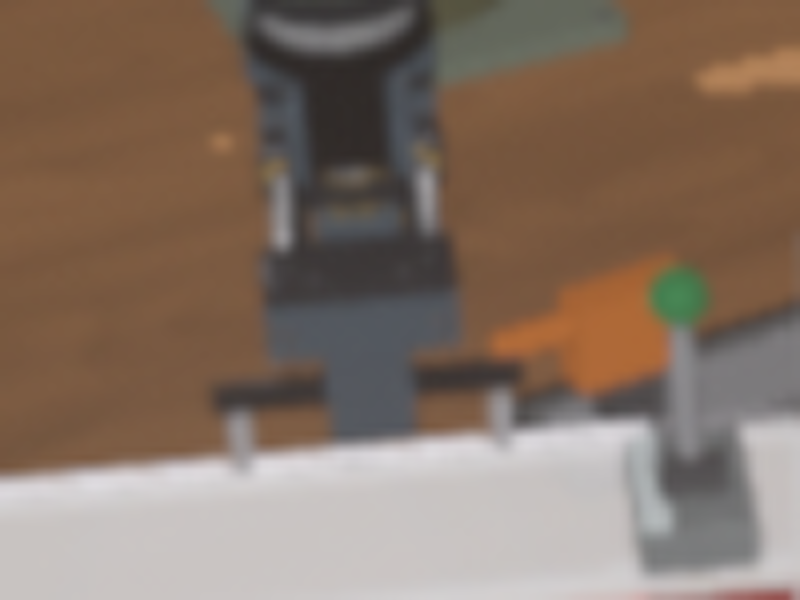

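Call:
servo_tool(
  moves=[
    [[0, 0, 0, 0, 0], [0, 0, 0, 0, 0], [0, 0, 0, 0, 0], [0, 0, 0, 0, 0], [0, 0, 0, 0, 0], [0, 0, 0, 0, 0], [0, 0, 0, 0, 0], [0, 0, 0, 0, 0]],
  ],
  squeeze=50,
)

```text
clock: 7.0
ee_pos: [0.5535, -0.2112, 0.1216]
ee_rot: [-3.137, -0.0, 1.261]
contact_force: [-4.8, 1.1, 4.3]
opening: 0.0127
```

Call:
servo_tool(
  moves=[
    [[0, 0, -0.5, 0, 0], [0, 0, -1.2, 0, 0], [0, 0, -2.0, 0, 0], [0, 0, -3, 0, 0], [0, 0, -4, 0, 0], [0, 0, -5, 0, 0], [0, 0, -6, 0, 0], [0, 0, -7, 0, 0], [0, 0, -7.7, 0, 0], [0, 0, -8.1, 0, 0], [0, 0, -8.1, 0, 0], [0, 0, -8.1, 0, 0]],
  ],
)

```text
clock: 8.2
ee_pos: [0.5535, -0.2112, 0.2017]
ee_rot: [-3.136, -0.0, 1.261]
contact_force: [-6.4, 1.4, -12.3]
opening: 0.0131
```

```bash
python3 - <<'E'
from h import *
gs();shot("scene","s5.png",(160,130,360,310),4)
for c in("scene",):
    print([(np.round(d['centre'],3),round(d['conf'],2)) for d in env.tip_of(c,"sash_bar")][:3])
E
```

```text
8.2 [ 0.5535 -0.2112  0.2017] [-3.1361e+00 -1.0000e-04  1.2608e+00] [ -6.4   1.4 -12.3] 0.0131 [-0.38  0.34  1.49 -0.    1.32 -0.07]
[(array([ 0.556, -0.217,  0.236]), 0.58)]
```

View pics/s5.png

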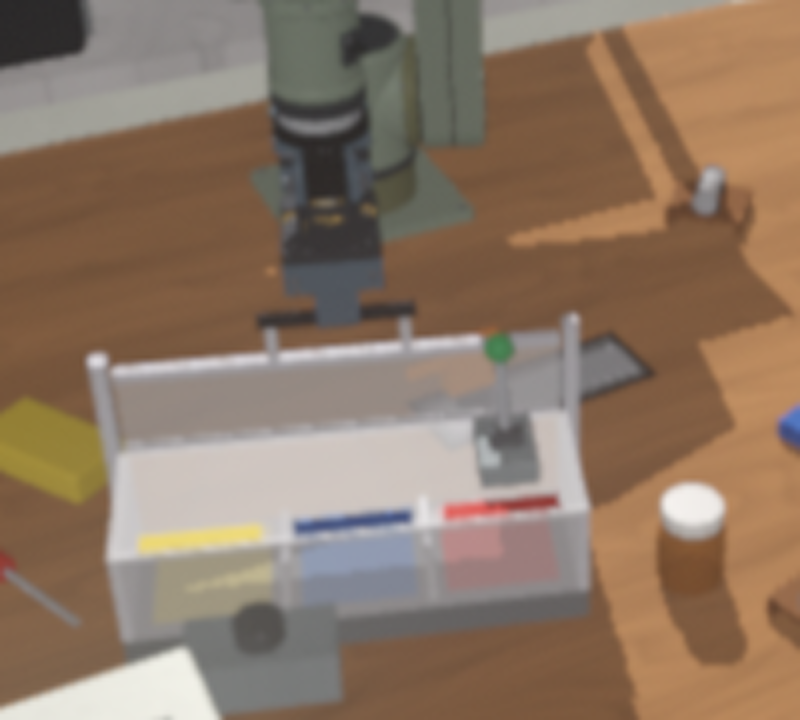

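Call:
servo_tool(
  moves=[
    [[0, 0, -0.3, 0, 0], [0, 0, -0.3, 0, 0], [0, 0, -0.3, 0, 4], [0, 0, -0.3, 0, 4], [0, 0, -0.3, 0, 4], [0, 0, -0.3, 0, 4], [0, 0, -0.3, 0, 4], [0, 0, -4, 0, 4], [0, 0, -8, 0, 4], [0, 0, -11, 0, 4], [0, 0, -11, 0, 4]],
  ],
)

```text
clock: 9.4
ee_pos: [0.5579, -0.2127, 0.3186]
ee_rot: [3.13, 0.001, 1.261]
contact_force: [0.2, 0.3, 0.9]
opening: 0.04
```

```bash
python3 - <<'E'
from h import *
gs();shot("scene","s6.png",(160,130,360,310),4)
for c in("scene",):
    print([(np.round(d['centre'],3),round(d['conf'],2)) for d in env.tip_of(c,"sash_bar")][:3])
plan(.43,-.045,.31,1.62)
E
```

```text
9.4 [ 0.5579 -0.2127  0.3186] [3.1297e+00 8.0000e-04 1.2609e+00] [0.2 0.3 0.9] 0.04 [-0.38  0.3   1.26  0.    1.57 -0.07]
[(array([ 0.555, -0.216,  0.238]), 0.69)]
tool cm [ 12.06 -17.09   0.31] turn -0.359 q6~ -0.15 rows>= 5.0
```

View pics/s6.png

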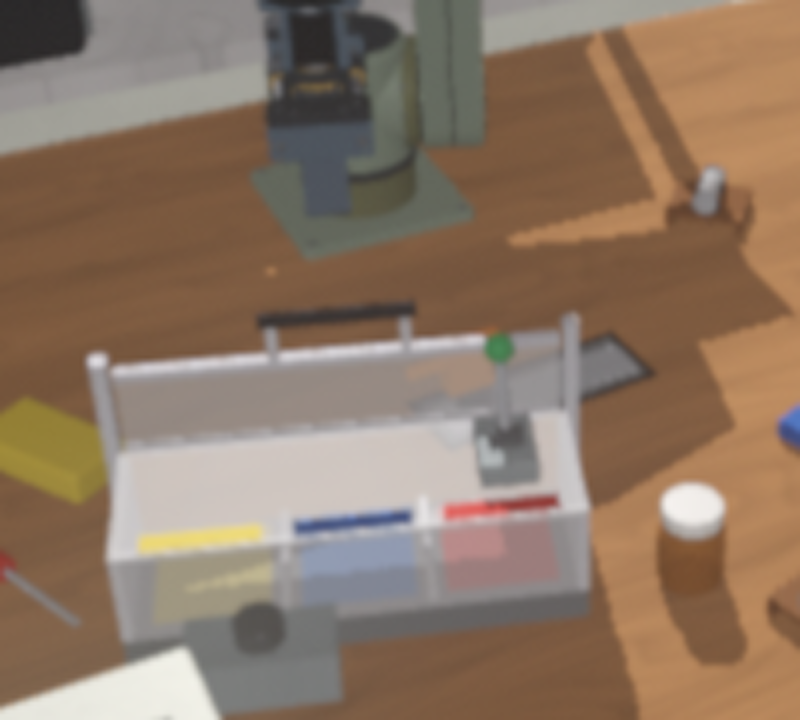

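```bash
python3 - <<'E'
from h import *
m=cam("scene")
for h in(0,.02,.03): print(h,((proj(m,[[.5579,-.2127,.3186+h]])-[160,130])*4).round())
E
```

```text
0 [[331. 230.]]
0.02 [[329. 208.]]
0.03 [[328. 198.]]
```

Call:
servo_tool(
  moves=[
    [[6, -8.5, 0.3, -0.15, 6], [12.1, -17.1, 0.3, -0.36, 6], [12.1, -17.1, 0.3, -0.36, 6], [12.1, -17.1, 0.3, -0.36, 6], [12.1, -17.1, 0.3, -0.36, 6], [12.1, -17.1, 0.3, -0.36, 6], [12.1, -17.1, 0.3, -0.36, 6]],
  ],
)

```text
clock: 10.2
ee_pos: [0.4302, -0.0451, 0.3091]
ee_rot: [-3.141, 0.001, 1.621]
contact_force: [-0.1, 0.8, 1.1]
opening: 0.0602
```

```bash
python3 - <<'E'
from h import *
gs();im,m=shot("wrist","w5.png")
for th in ("lifter","mat","sash_bar"):
    print(th,[(np.round(d['centre'],3),round(d['conf'],2)) for d in env.tip_of("wrist",th)][:3])
E
```

```text
10.2 [ 0.4302 -0.0451  0.3091] [-3.1413e+00  7.0000e-04  1.6208e+00] [-0.1  0.8  1.1] 0.0602 [-0.13  0.03  1.62 -0.    1.5  -0.18]
lifter [(array([ 0.431,  0.026, -0.002]), 0.66)]
mat [(array([ 0.435,  0.024, -0.003]), 0.54)]
sash_bar []
```

View pics/w5.png

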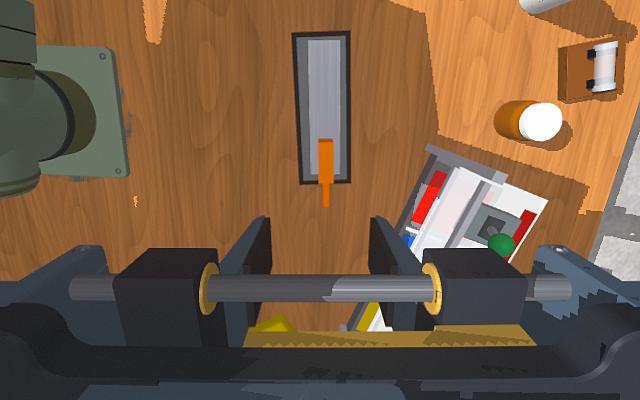

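```bash
python3 - <<'E'
from h import *
st=env.get_state()
im,m=shot("wrist","w6.png",(270,20,380,220),3)
q=unproj(m,[[292,32],[350,31],[351,183],[299,184]],.001);print("mat",q.round(4),q.mean(0))
d=q[0]+q[1]-q[2]-q[3];print(np.arctan2(d[1],d[0]))
q=unproj(m,[[319,140],[333,139],[334,182],[319,183]],.084);print("blk",q.round(4),q.mean(0)); d=q[0]+q[1]-q[2]-q[3];print(np.arctan2(d[1],d[0]))
q=unproj(m,[[309,39],[341,38],[347,178]],.005);print("blade",q.round(4))
E
```

```text
mat [[ 0.3797  0.1367  0.001 ]
 [ 0.4674  0.1424  0.001 ]
 [ 0.4875 -0.0954  0.001 ]
 [ 0.3974 -0.1017  0.001 ]] [0.4329997 0.020486  0.001    ]
1.6501051010004768
blk [[ 0.4282 -0.014   0.084 ]
 [ 0.4476 -0.0117  0.084 ]
 [ 0.4529 -0.0734  0.084 ]
 [ 0.4312 -0.0759  0.084 ]] [ 0.43998394 -0.04375289  0.084     ]
1.6375041336695557
blade [[ 0.406   0.1275  0.005 ]
 [ 0.4542  0.1312  0.005 ]
 [ 0.4795 -0.0859  0.005 ]]
```

View pics/w6.png

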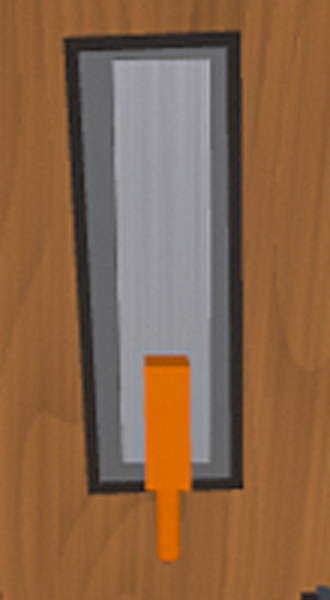

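Call:
servo_tool(
  moves=[
    [[0.05, 1, 5, -0.035, 6], [0.05, 1, 10, -0.035, 6], [0.05, 1, 15, -0.035, 6], [0.05, 1, 20, -0.035, 6], [0.05, 1, 24, -0.035, 6], [0.05, 1, 25.9, -0.035, 6], [0.05, 1, 25.9, -0.035, 6]],
  ],
)

```text
clock: 11.15
ee_pos: [0.4374, -0.0437, 0.0478]
ee_rot: [-3.135, -0.001, 1.655]
contact_force: [0.0, 0.4, 0.5]
opening: 0.0599
```

```bash
python3 - <<'E'
from h import *
gs();shot("wrist","w7.png",(200,100,440,300),3.3);shot("scene","s7.png",(210,160,330,250),6.5)
m=cam("scene");p=env.get_state()['ee_pos']
print(((proj(m,[p,p+[0,0,.02]])-[210,160])*6.5).round())
E
```

```text
11.15 [ 0.4374 -0.0437  0.0478] [-3.1346e+00 -1.4000e-03  1.6550e+00] [0.  0.4 0.5] 0.0599 [-0.13  0.26  2.05 -0.    0.84 -0.21]
[[449. 403.]
 [448. 376.]]
```

View pics/w7.png

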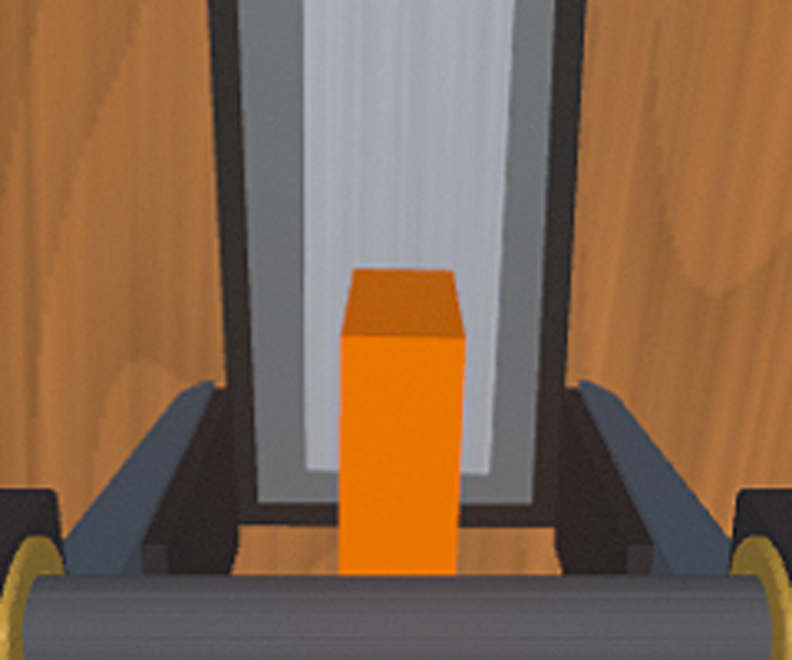

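View pics/s7.png

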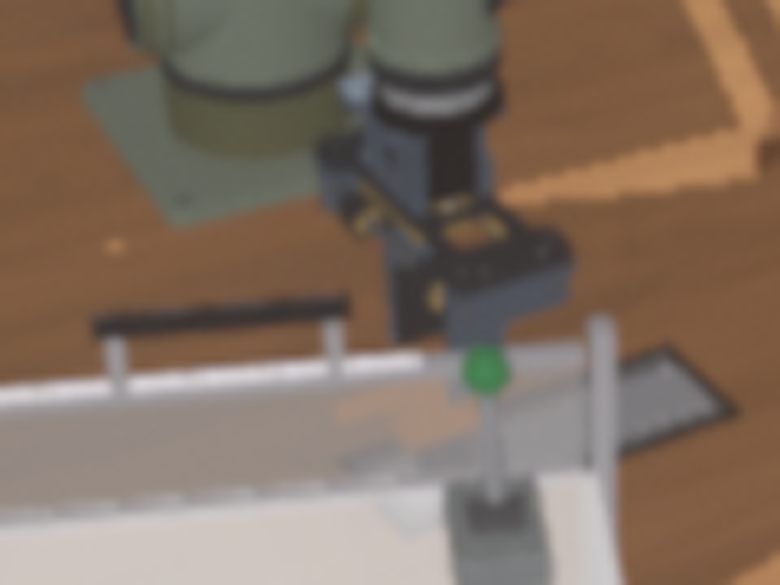

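Call:
servo_tool(
  moves=[
    [[0, 0.25, 1, 0, 6], [0, 0.25, 2, 0, 6], [0, 0.25, 2.6, 0, 6], [0, 0.25, 2.6, 0, 6], [0, 0.25, 2.6, 0, 6]],
  ],
)

```text
clock: 11.75
ee_pos: [0.4421, -0.0433, 0.0246]
ee_rot: [-3.142, 0.0, 1.656]
contact_force: [0.3, -0.4, 0.7]
opening: 0.06
```

```bash
python3 - <<'E'
from h import *
gs();shot("wrist","w8.png",(200,100,440,300),3.3);shot("scene","s8.png",(210,160,330,250),6.5)
E
```

```text
11.75 [ 0.4421 -0.0433  0.0246] [-3.1415e+00  1.0000e-04  1.6558e+00] [ 0.3 -0.4  0.7] 0.06 [-0.12  0.29  2.08 -0.    0.77 -0.21]
```

View pics/w8.png

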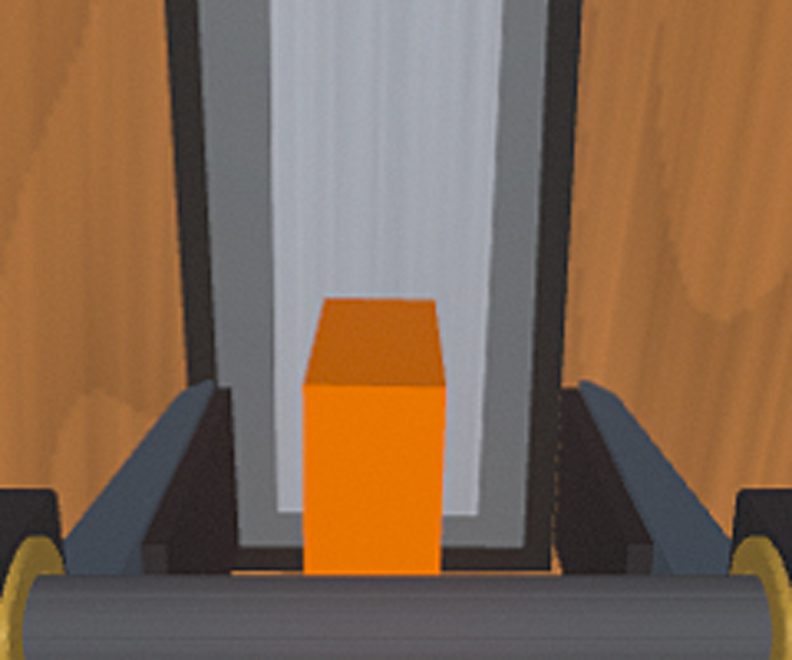

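View pics/s8.png

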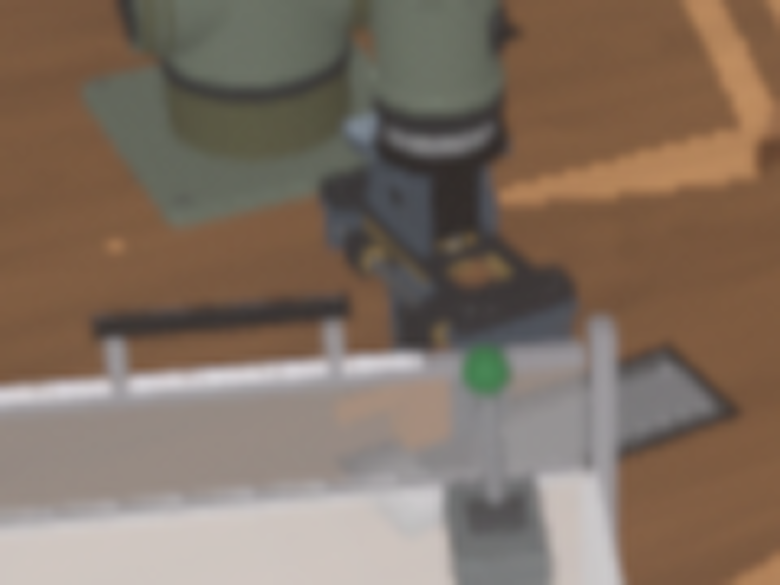

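Call:
servo_tool(
  moves=[
    [[0, -0.28, 0.25, 0, 6], [0, -0.28, 0.25, 0, 6], [0, -0.28, 0.25, 0, 2], [0, -0.28, 0.25, 0, 0], [0, -0.28, 0.25, 0, 0], [0, -0.28, 0.25, 0, 0], [0, -0.28, 0.25, 0, 0], [0, -0.28, 0.25, 0, 0], [0, -0.28, 0.25, 0, 0], [0, -0.28, 0.25, 0, 0]],
  ],
  squeeze=50,
)

```text
clock: 12.85
ee_pos: [0.4392, -0.0435, 0.022]
ee_rot: [-3.141, 0.0, 1.656]
contact_force: [-0.6, -0.2, -1.6]
opening: 0.0216
```

```bash
python3 - <<'E'
from h import *
gs();shot("wrist","w9.png",(200,100,440,300),3.3)
E
```

```text
12.85 [ 0.4392 -0.0435  0.022 ] [-3.1413  0.      1.6558] [-0.6 -0.2 -1.6] 0.0216 [-0.12  0.29  2.08 -0.    0.76 -0.21]
```

View pics/w9.png

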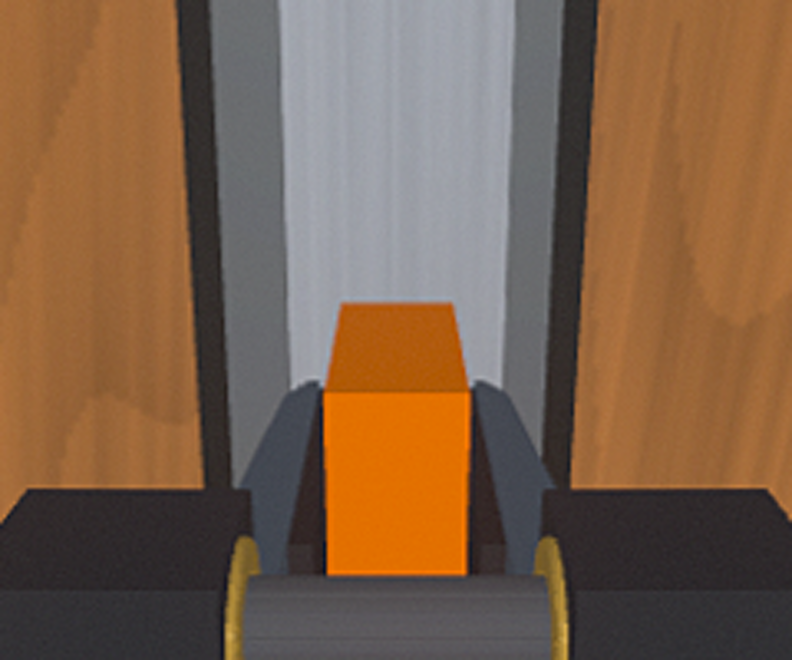

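```bash
python3 - <<'E'
from h import *
st=env.get_state();m=cam("wrist")
R=Ro.from_euler('xyz',st['ee_rot']).as_matrix()
for uv,z in(((320,218),.084),((320,192),.036)):
    q=unproj(m,[uv],z)[0];print(q,(R.T@(q-st['ee_pos']))*1000)
# lifter yaw from blade edges: rows at 100..  (crop px)
q=unproj(m,[[200+279/3.3,100],[200+290/3.3,100+385/3.3],[200+516/3.3,100],[200+502/3.3,100+385/3.3]],.005);print((R.T@(q-st['ee_pos']).T).T*1000)
E
```

```text
[ 0.43743866 -0.01509314  0.084     ] [ 28.47771316   0.68384281 -61.95843959]
[ 0.4375565  -0.01613289  0.036     ] [ 27.43429743   0.72882714 -13.95839563]
[[ 84.22522823 -23.68177112  17.04665159]
 [ -1.68063838 -23.9374693   17.05136149]
 [ 84.25457232  25.73983386  17.03024473]
 [ -1.6533937   25.495514    17.03495096]]
```

Call:
servo_tool(
  moves=[
    [[0, 0, -2, 0, 0], [0, 0, -5, 0, 0], [0, 0, -10, 0, 0], [0, 0, -15, 0, 0], [0, 0, -20, 0, 0], [0, 0, -25, 0, 0], [0, 0, -25, 0, 0]],
  ],
)

```text
clock: 13.6
ee_pos: [0.4432, -0.044, 0.279]
ee_rot: [3.127, 0.003, 1.656]
contact_force: [-0.2, 0.4, -2.0]
opening: 0.0219
```

```bash
python3 - <<'E'
from h import *
gs();shot("scene","s9.png",(190,110,350,260),5)
plan(.40,.25,.30,.4)
E
```

```text
13.6 [ 0.4432 -0.044   0.279 ] [3.1269 0.0032 1.6557] [-0.2  0.4 -2. ] 0.0219 [-0.12  0.05  1.67 -0.    1.41 -0.21]
tool cm [29.61 -1.58 -2.55] turn 1.256 q6~ 1.73 rows>= 9.0
```

View pics/s9.png

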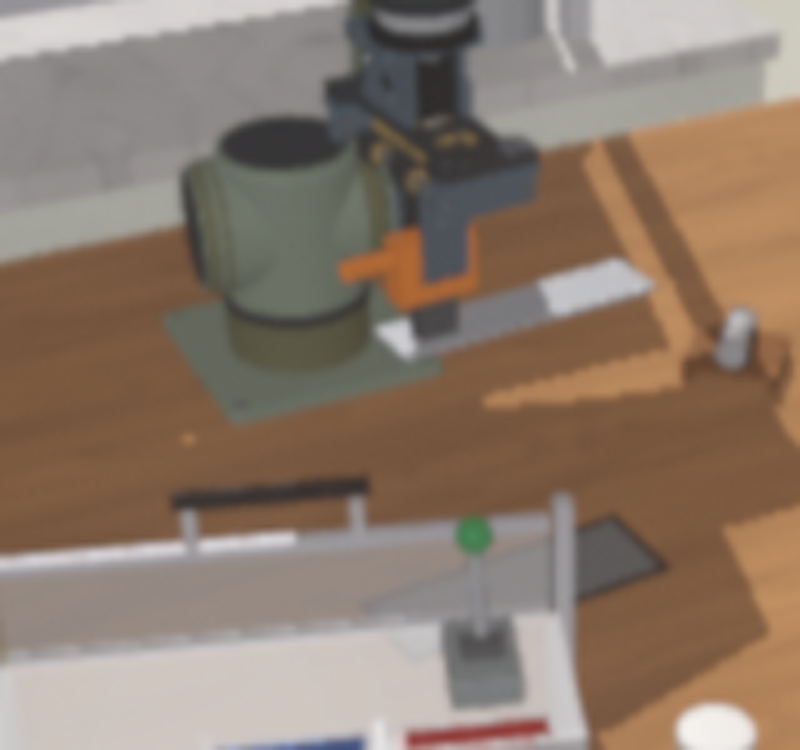

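Call:
servo_tool(
  moves=[
    [[4, 0, -2.5, 0.15, 0], [8, 0, -2.5, 0.3, 0], [12, 0, -2.5, 0.45, 0], [16, -1, -2.5, 0.6, 0], [20, -1, -2.5, 0.75, 0], [24, -1, -2.5, 0.9, 0], [27, -1.5, -2.5, 1.05, 0], [29, -1.5, -2.5, 1.15, 0], [29.6, -1.5, -2.5, 1.25, 0], [29.6, -1.5, -2.5, 1.25, 0], [29.6, -1.5, -2.5, 1.25, 0], [29.6, -1.5, -2.5, 1.25, 0]],
  ],
)

```text
clock: 14.85
ee_pos: [0.399, 0.2493, 0.2963]
ee_rot: [3.141, 0.002, 0.407]
contact_force: [-0.6, -0.6, -1.5]
opening: 0.0217
```

```bash
python3 - <<'E'
from h import *
gs();shot("wrist","w10.png")
for th in ("carrier_red","carrier_blue","carrier_yellow"):
    print(th,[(np.round(d['centre'],3),round(d['conf'],2)) for d in env.tip_of("wrist",th)][:4])
shot("top","t4.png",(200,150,330,250),6)
E
```

```text
14.85 [0.399  0.2493 0.2963] [3.1411e+00 1.8000e-03 4.0700e-01] [-0.6 -0.6 -1.5] 0.0217 [ 0.53  0.1   1.57 -0.    1.47  1.7 ]
carrier_red [(array([ 0.216,  0.349, -0.   ]), 0.94), (array([0.557, 0.378, 0.   ]), 0.89), (array([ 0.428,  0.696, -0.   ]), 0.63)]
carrier_blue [(array([ 0.628,  0.256, -0.002]), 0.63)]
carrier_yellow []
```

View pics/w10.png

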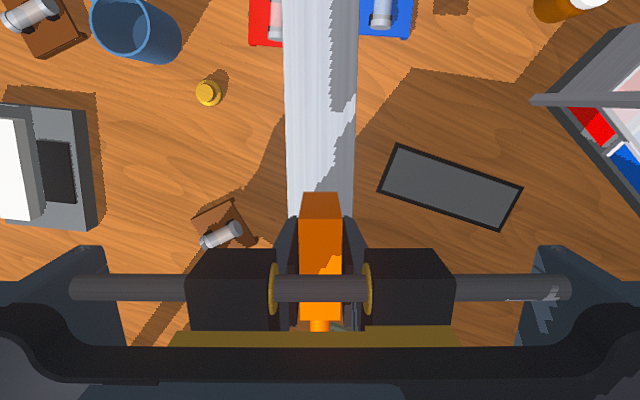

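View pics/t4.png

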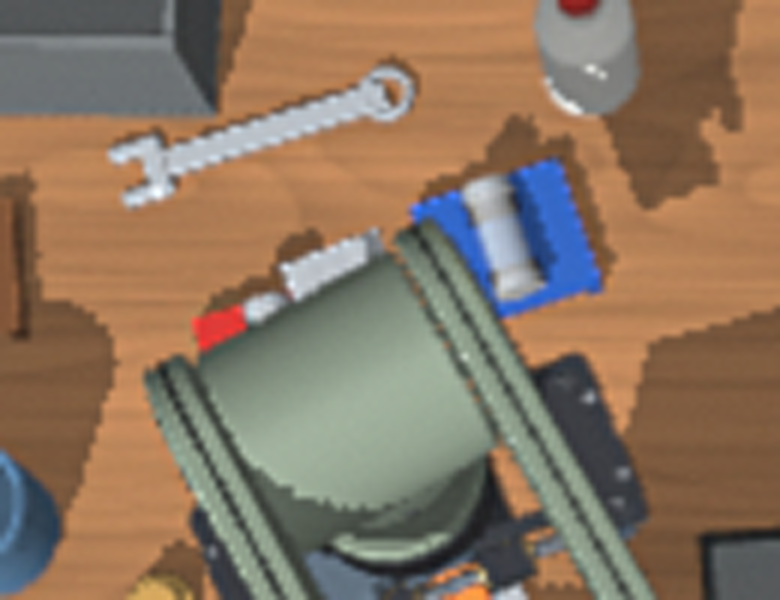

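```bash
cat > car.py <<'E'
from h import *
def carr(im,m,color,roi=None,z=.02):
    hsv=cv2.cvtColor(im,cv2.COLOR_BGR2HSV)
    H,S,V=[hsv[:,:,i].astype(int) for i in range(3)]
    if color=="red": mk=((H<6)|(H>174))&(S>170)&(V>90)
    else: mk=(H>105)&(H<130)&(S>150)&(V>70)
    mk=mk.astype(np.uint8)
    if roi is not None:
        r=np.zeros_like(mk);x0,y0,x1,y1=roi;r[y0:y1,x0:x1]=1;mk*=r
    n,lab,st,ce=cv2.connectedComponentsWithStats(mk)
    out=[]
    for i in range(1,n):
        if st[i,4]<60: continue
        c=np.argwhere(lab==i)[:,::-1]
        out.append((st[i,4],ce[i],c))
    return out
def rect(m,pts,z=.02):
    h=cv2.convexHull(pts.astype(np.int32))[:,0,:]
    w=unproj(m,h,z)[:,:2]
    return cv2.minAreaRect((w*1000).astype(np.float32))
if __name__=="__main__":
    im=cv2.imread("pics/top0.png");m=cam("top");print("cam",-m['R'].T@m['t'])
    for col,roi in(("red",(225,190,270,230)),("blue",(265,170,305,210))):
        L=carr(im,m,col,roi);P=np.vstack([l[2] for l in L]);print(col,len(P),[l[1] for l in L],rect(m,P))
E
python3 car.py
```

```text
cam [0.18779667 0.10514053 1.6588781 ]
red 424 [array([247.80896226, 210.375     ])] ((558.5345458984375, 375.0032043457031), (82.58240509033203, 90.10923767089844), 18.444150924682617)
blue 386 [array([283.98445596, 190.87564767])] ((628.6968994140625, 252.64303588867188), (78.71060180664062, 87.32547760009766), 19.66630744934082)
```

```bash
python3 - <<'E'
from h import *
plan(.405,.175,.10,.34)
E
```

```text
tool cm [-2.43  7.09 19.72] turn 0.066 q6~ 1.64 rows>= 5.0
```

Call:
servo_tool(
  moves=[
    [[-1, 3, 2, 0.066, 0], [-2.4, 6, 6, 0.066, 0], [-2.4, 7.1, 11, 0.066, 0], [-2.4, 7.1, 16, 0.066, 0], [-2.4, 7.1, 19.7, 0.066, 0], [-2.4, 7.1, 19.7, 0.066, 0], [-2.4, 7.1, 19.7, 0.066, 0], [-2.4, 7.1, 19.7, 0.066, 0]],
  ],
)

```text
clock: 15.9
ee_pos: [0.4075, 0.1764, 0.1026]
ee_rot: [-3.141, -0.005, 0.34]
contact_force: [1.1, -0.1, -2.0]
opening: 0.0221
```

```bash
python3 - <<'E'
from h import *
gs();shot("wrist","w11.png")
for th in ("carrier_red","carrier_blue","carrier_yellow"):
    print(th,[(np.round(d['centre'],3),round(d['conf'],2)) for d in env.tip_of("wrist",th)][:4])
shot("scene","s11.png",(240,110,440,260),4)
plan(.405,.175,.025,.34)
E
```

```text
15.9 [0.4075 0.1764 0.1026] [-3.1415 -0.0054  0.34  ] [ 1.1 -0.1 -2. ] 0.0221 [ 0.38  0.19  1.98 -0.    0.97  1.61]
carrier_red [(array([ 0.217,  0.348, -0.001]), 0.75)]
carrier_blue []
carrier_yellow []
tool cm [-0.15  0.04  7.64] turn 0.0 q6~ 1.64 rows>= 2.0
```

View pics/w11.png

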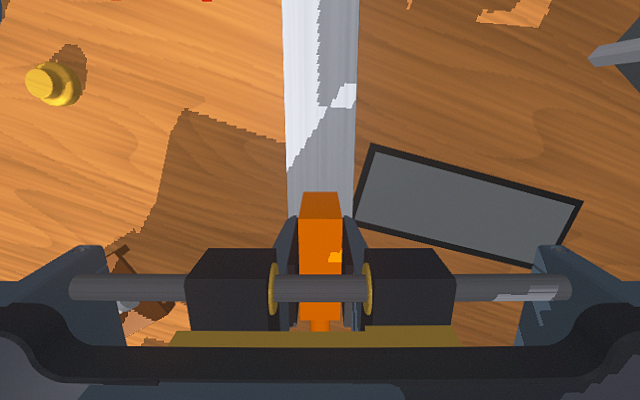

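View pics/s11.png

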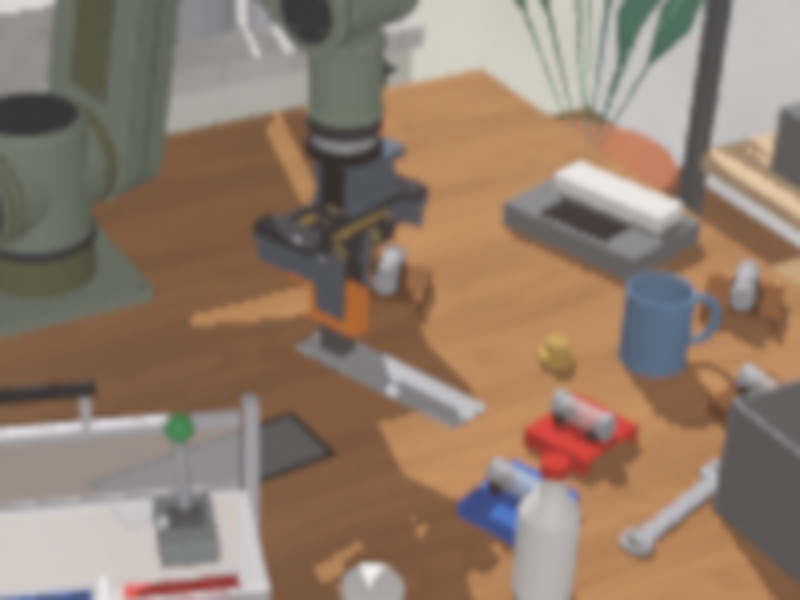

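Call:
servo_tool(
  moves=[
    [[0, 0, 3, 0, 0], [0, 0, 6, 0, 0], [0, 0, 7.4, 0, 0], [0, 0, 7.6, 0, 0], [0, 0, 7.6, 0, 0], [0, 0, 7.6, 0, 0], [0, 0, 7.6, 0, 0]],
  ],
)

```text
clock: 16.85
ee_pos: [0.4061, 0.1758, 0.0252]
ee_rot: [-3.142, -0.002, 0.34]
contact_force: [-0.8, -0.2, -2.2]
opening: 0.022
```

```bash
python3 - <<'E'
from h import *
gs();im,m=shot("top","t5.png",(200,140,370,270),4.7)
shot("scene","s12.png",(290,170,430,270),5.7)
import car
st=env.get_state();R=Ro.from_euler('xyz',st['ee_rot']).as_matrix()
# predicted tip corner & blue outline on scene
ms=cam("scene")
tip=[st['ee_pos']+R@np.array([.173,s*.025+.001,.017]) for s in(-1,1)]
print(((proj(ms,tip)-[290,170])*5.7).round(),((proj(m,tip)-[200,140])*4.7).round())
L=car.carr(im,m,"blue",(255,165,310,215));P=np.vstack([l[2] for l in L]);print(len(P),car.rect(m,P))
plan(.513,.2135,.025,.34)
E
```

```text
16.85 [0.4061 0.1758 0.0252] [-3.1416e+00 -2.4000e-03  3.3980e-01] [-0.8 -0.2 -2.2] 0.022 [ 0.38  0.29  2.08 -0.    0.77  1.61]
[[400. 323.]
 [356. 354.]] [[389. 332.]
 [454. 310.]]
386 ((627.5252075195312, 252.22235107421875), (81.20446014404297, 87.32527923583984), 19.66305160522461)
tool cm [1.137e+01 1.000e-02 1.000e-02] turn -0.0 q6~ 1.63 rows>= 3.0
```

View pics/t5.png

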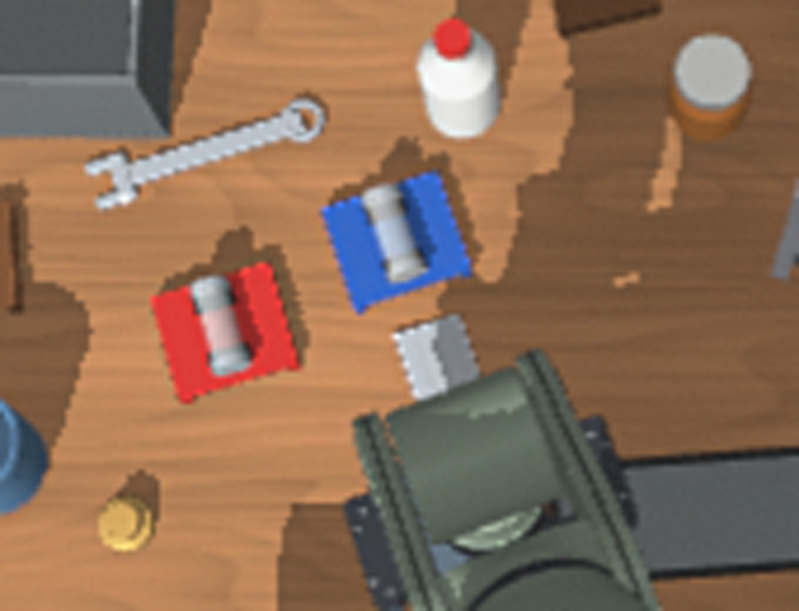

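View pics/s12.png

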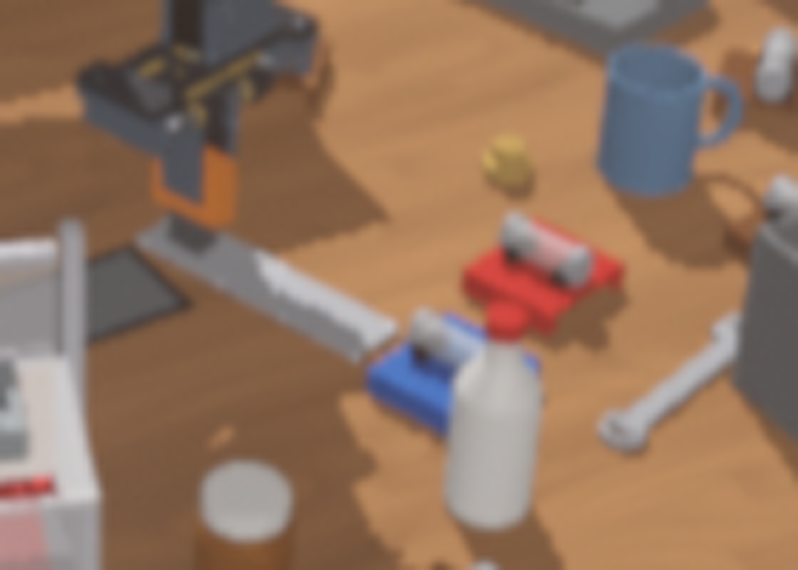

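Call:
servo_tool(
  moves=[
    [[1, 0, 0, 0, 0], [2.5, 0, 0, 0, 0], [4, 0, 0, 0, 0], [5.5, 0, 0, 0, 0], [7, 0, 0, 0, 0], [8.5, 0, 0, 0, 0], [10, 0, 0, 0, 0], [11, 0, 0, 0, 0], [11.3, 0, 0, 0, 0], [11.3, 0, 0, 0, 0], [11.3, 0, 0, 0, 0]],
  ],
)

```text
clock: 18.05
ee_pos: [0.511, 0.2128, 0.0239]
ee_rot: [3.141, 0.001, 0.34]
contact_force: [0.4, -0.2, -1.5]
opening: 0.0218
```

```bash
python3 - <<'E'
from h import *
import car
gs();im,m=shot("top","t6.png",(200,140,370,270),4.7)
shot("scene","s13.png",(290,170,430,270),5.7)
L=car.carr(im,m,"blue",(255,165,310,215));P=np.vstack([l[2] for l in L]);print(len(P),car.rect(m,P))
E
```

```text
18.05 [0.511  0.2128 0.0239] [3.1415e+00 1.2000e-03 3.3980e-01] [ 0.4 -0.2 -1.5] 0.0218 [ 0.37  0.44  1.83 -0.    0.88  1.6 ]Traceback (most recent call last):
  File "<stdin>", line 5, in <module>
    return _nx.concatenate(arrs, 0, dtype=dtype, casting=casting)
           ~~~~~~~~~~~~~~~^^^^^^^^^^^^^^^^^^^^^^^^^^^^^^^^^^^^^^^
ValueError: need at least one array to concatenate
```

View pics/s13.png

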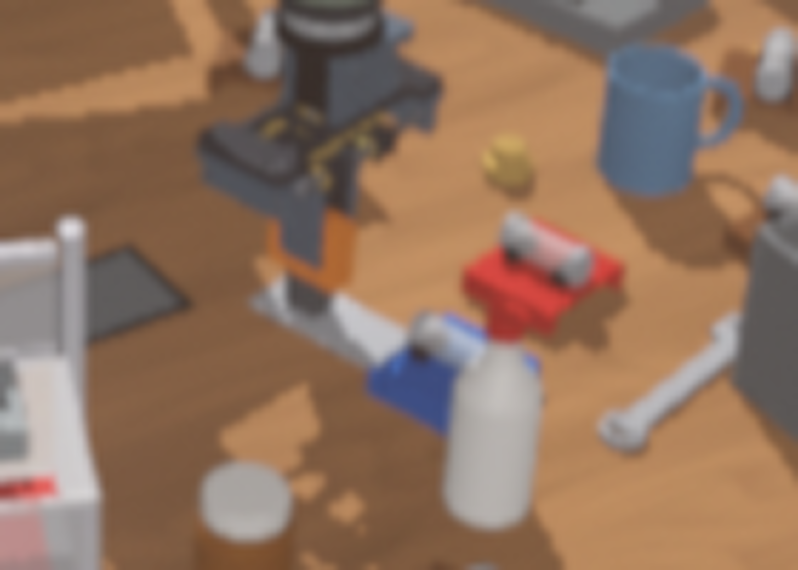

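View pics/t6.png

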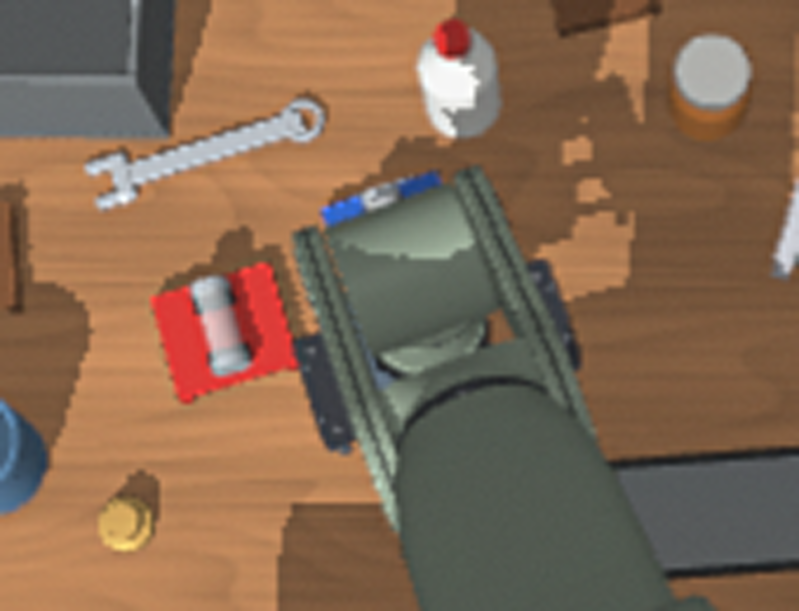

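Call:
servo_tool(
  moves=[
    [[0, 0, -0.4, 0, 0], [0, 0, -0.8, 0, 0], [0, 0, -1.2, 0, 0], [0, 0, -1.8, 0, 0], [0, 0, -2.6, 0, 0], [0, 0, -3.6, 0, 0], [0, 0, -4.8, 0, 0], [0, 0, -6, 0, 0], [0, 0, -7.2, 0, 0], [0, 0, -8, 0, 0], [0, 0, -8, 0, 0], [0, 0, -8, 0, 0]],
  ],
)

```text
clock: 19.35
ee_pos: [0.5116, 0.213, 0.1041]
ee_rot: [3.141, 0.0, 0.34]
contact_force: [0.2, -0.0, -3.0]
opening: 0.0215
```

```bash
python3 - <<'E'
from h import *
gs();shot("scene","s14.png",(290,150,430,260),5.7);shot("wrist","w14.png")
plan(.372,-.1557,.12,-.306)
plan(.40,.10,.12,.2)
E
```

```text
19.35 [0.5116 0.213  0.1041] [3.1415e+00 3.0000e-04 3.3980e-01] [ 0.2 -0.  -3. ] 0.0215 [ 0.37  0.35  1.73 -0.    1.06  1.6 ]
tool cm [-25.41  30.11  -1.61] turn 0.646 q6~ 1.48 rows>= 8.0
tool cm [-14.25   6.94  -1.63] turn 0.14 q6~ 1.62 rows>= 4.0
```

View pics/s14.png

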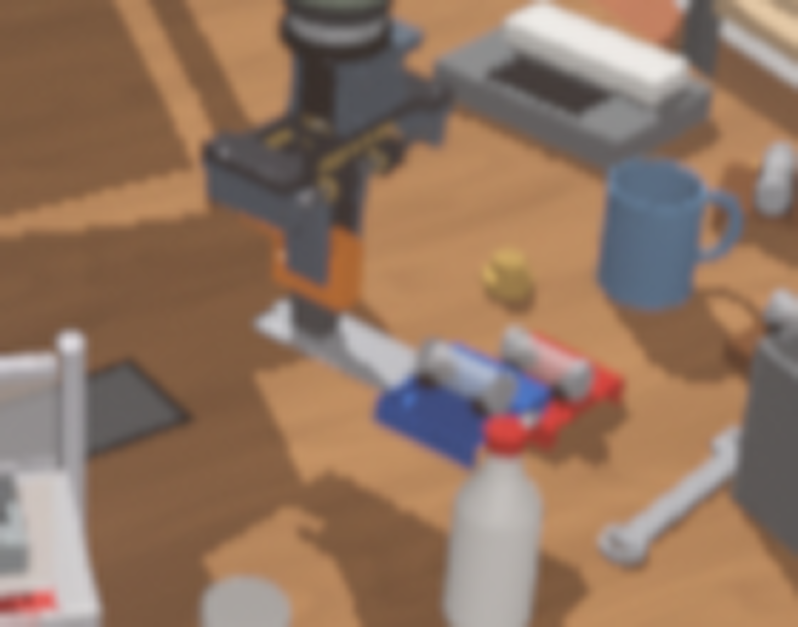

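View pics/w14.png

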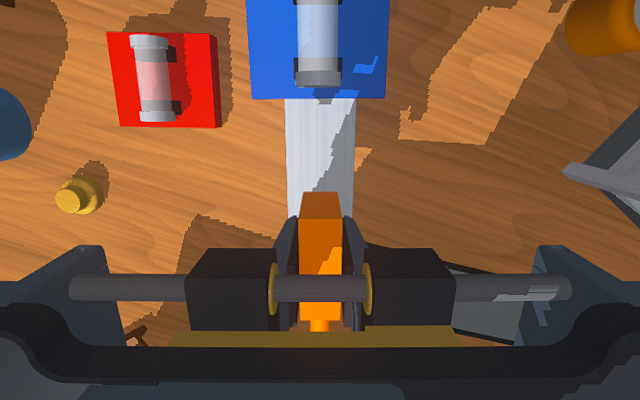

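Call:
servo_tool(
  moves=[
    [[-0.8, 0.2, 0, 0, 0], [-2.4, 0.7, 0, 0.02, 0], [-4.8, 1.5, 0, 0.04, 0], [-7.2, 2.4, 0, 0.06, 0], [-9.5, 3.3, 0, 0.08, 0], [-11.6, 4.2, 0, 0.11, 0], [-13.6, 5.2, 0, 0.14, 0], [-15.2, 6.8, 0, 0.18, 0], [-16.7, 8.7, 0, 0.22, 0], [-18.2, 10.8, 0, 0.26, 0], [-19.6, 12.9, 0, 0.3, 0], [-20.9, 15, 0, 0.35, 0], [-22, 17.2, 0, 0.39, 0], [-22.7, 19.5, -0.3, 0.44, 0], [-23.4, 21.8, -0.6, 0.49, 0], [-24, 24, -0.9, 0.54, 0], [-24.6, 26.2, -1.2, 0.58, 0], [-25, 28.2, -1.4, 0.62, 0], [-25.3, 29.6, -1.6, 0.64, 0], [-25.4, 30.1, -1.6, 0.646, 0]],
  ],
)

```text
clock: 21.45
ee_pos: [0.3723, -0.1564, 0.1201]
ee_rot: [3.141, -0.0, -0.308]
contact_force: [1.1, 0.8, -3.5]
opening: 0.0213
```

Call:
servo_tool(
  moves=[
    [[0, 0, 0, 0, 0], [0, 0, 0, 0, 0], [0, 0, 0, 0, 0]],
  ],
)

```text
clock: 21.75
ee_pos: [0.3721, -0.1545, 0.1199]
ee_rot: [-3.141, 0.001, -0.305]
contact_force: [-0.0, -0.5, -3.7]
opening: 0.0221
```

```bash
python3 - <<'E'
from h import *
gs();shot("scene","s15.png",(160,110,360,260),4);shot("wrist","w15.png")
im,m=shot("top","t15.png",(300,120,520,290),3.6)
for th in ("carrier_blue","sash_bar","lane_red","cabinet"):
    print(th,[(np.round(d['centre'],3),round(d['conf'],2)) for d in env.tip_of("top",th)][:4])
E
```

```text
21.75 [ 0.3721 -0.1545  0.1199] [-3.1413e+00  8.0000e-04 -3.0520e-01] [-0.  -0.5 -3.7] 0.0221 [-0.42  0.11  2.02  0.    1.01  1.45]
carrier_blue [(array([ 0.494, -0.192,  0.089]), 0.78)]
sash_bar [(array([ 0.556, -0.211,  0.237]), 0.62)]
lane_red [(array([ 0.658, -0.121,  0.03 ]), 0.68)]
cabinet [(array([ 0.616, -0.234,  0.001]), 0.8), (array([0.434, 0.021, 0.   ]), 0.51)]
```

View pics/s15.png

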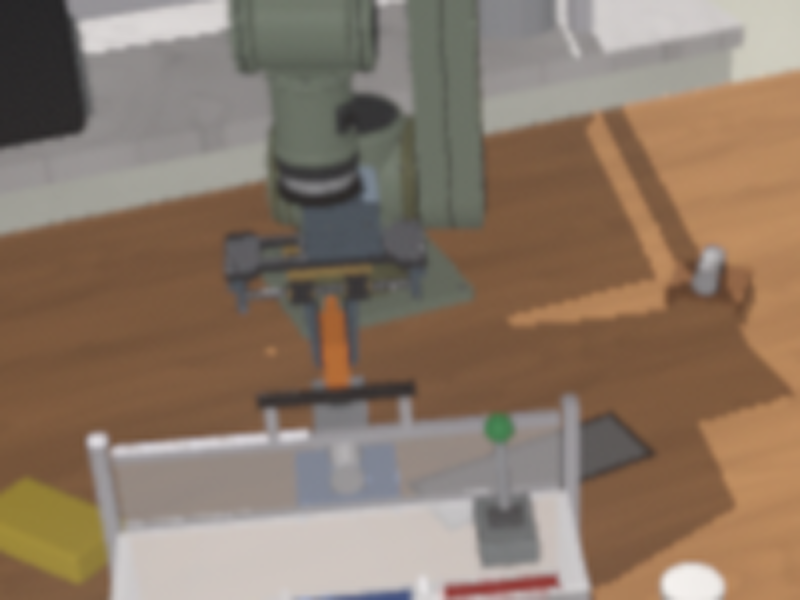

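View pics/w15.png

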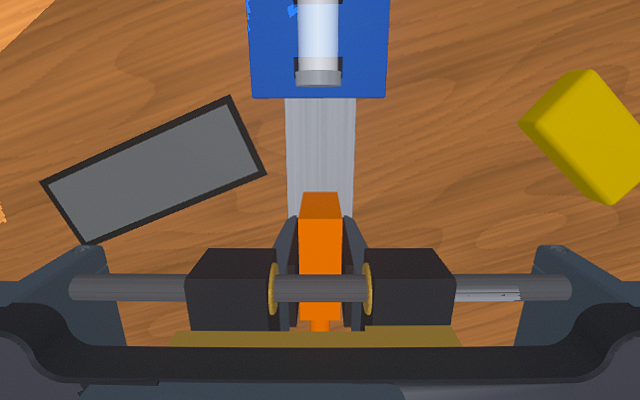

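View pics/t15.png

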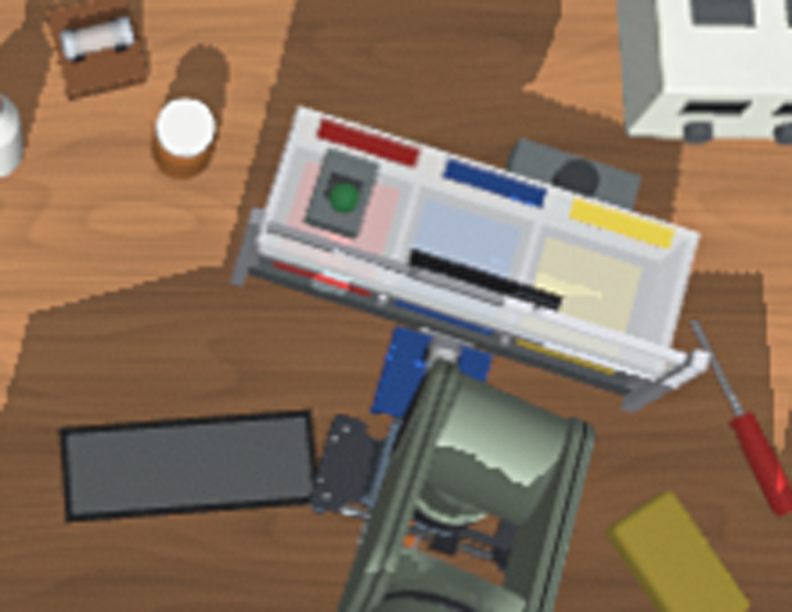

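```bash
python3 - <<'E'
from h import *
st=env.get_state();m=cam("wrist");R=Ro.from_euler('xyz',st['ee_rot']).as_matrix()
z=st['ee_pos'][2]-.011
q=unproj(m,[[251,98],[386,98]],z);print((R.T@(q-st['ee_pos']).T).T*1000)
E
```

```text
[[ 85.50440129 -46.60397544  11.00222442]
 [ 85.55118655  43.64123645  11.01082832]]
```

Call:
servo_tool(
  moves=[
    [[0, 0, 1, 0, 0], [0, 0, 2.5, 0, 0], [0, 0, 4, 0, 0], [0, 0, 4.9, 0, 0], [0.5, 0, 4.9, 0, 0], [1.5, 0, 4.9, 0, 0], [3, 0, 4.9, 0, 0], [4.5, 0, 4.9, 0, 0], [6, 0, 4.9, 0, 0], [6, 0, 4.9, 0, 0], [6, 0, 4.9, 0, 0]],
  ],
)

```text
clock: 23.2
ee_pos: [0.4301, -0.1735, 0.0714]
ee_rot: [3.141, -0.0, -0.306]
contact_force: [-0.9, 1.0, -2.7]
opening: 0.0214
```

```bash
python3 - <<'E'
from h import *
gs();shot("scene","s16.png",(160,130,330,260),4.7);shot("wrist","w16.png")
im,m=shot("top","t16.png",(300,120,520,290),3.6)
E
```

```text
23.2 [ 0.4301 -0.1735  0.0714] [ 3.1415e+00 -1.0000e-04 -3.0600e-01] [-0.9  1.  -2.7] 0.0214 [-0.41  0.26  1.98 -0.    0.91  1.47]
```

View pics/s16.png

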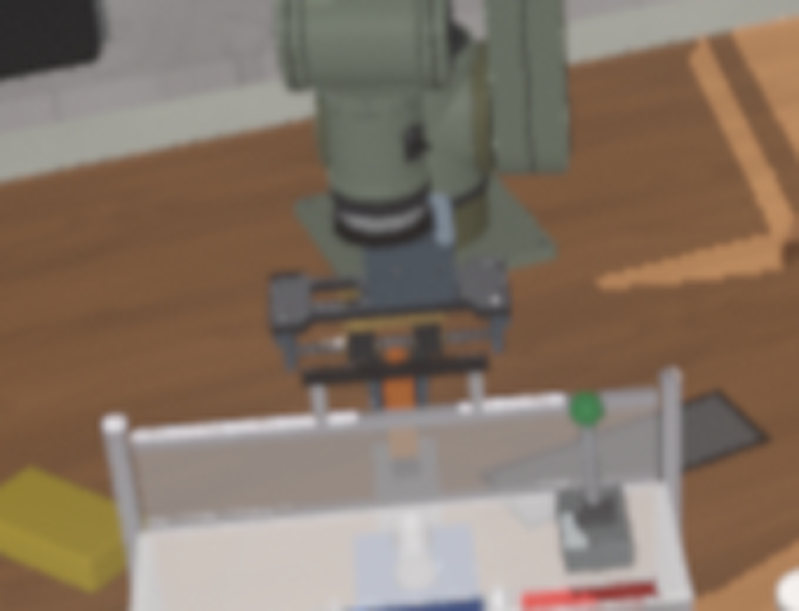

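View pics/w16.png

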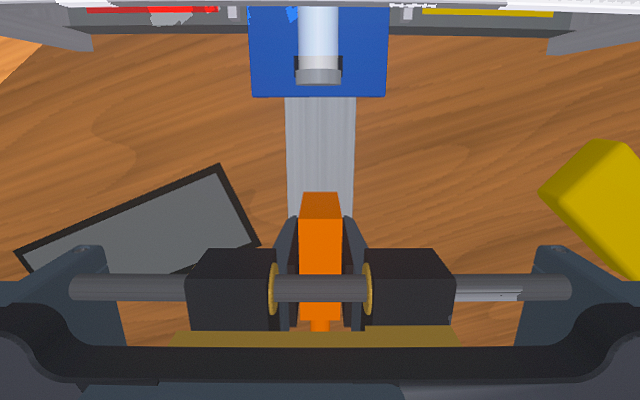

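View pics/t16.png

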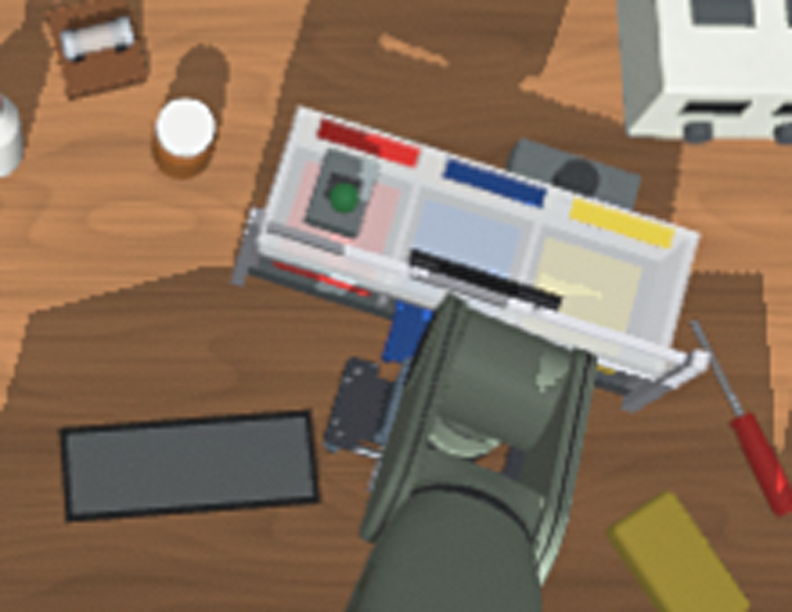

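Call:
servo_tool(
  moves=[
    [[0.5, 0, 0, 0, 0], [1.5, 0, 0, 0, 0], [2.5, 0, 0, 0, 0], [3.5, 0, 0, 0, 0], [4.5, 0, 0, 0, 0], [5.5, 0, 0, 0, 0], [6.5, 0, 0, 0, 0], [7.2, 0, 0, 0, 0], [7.4, 0, 0, 0, 0], [7.4, 0, 0, 0, 0], [7.4, 0, 0, 0, 0]],
  ],
)

```text
clock: 24.45
ee_pos: [0.4998, -0.1956, 0.071]
ee_rot: [3.142, 0.001, -0.306]
contact_force: [-0.7, -0.3, -4.0]
opening: 0.0213
```

```bash
python3 - <<'E'
from h import *
gs();shot("scene","s17.png",(160,130,330,260),4.7);shot("wrist","w17.png")
im,m=shot("top","t17.png",(300,120,520,290),3.6)
print([(np.round(d['centre'],3),round(d['conf'],2)) for c in("top","scene") for d in env.tip_of(c,"carrier_blue")][:4])
E
```

```text
24.45 [ 0.4998 -0.1956  0.071 ] [ 3.1416e+00  8.0000e-04 -3.0620e-01] [-0.7 -0.3 -4. ] 0.0213 [-0.39  0.36  1.82 -0.    0.97  1.48]
[]
```

View pics/s17.png

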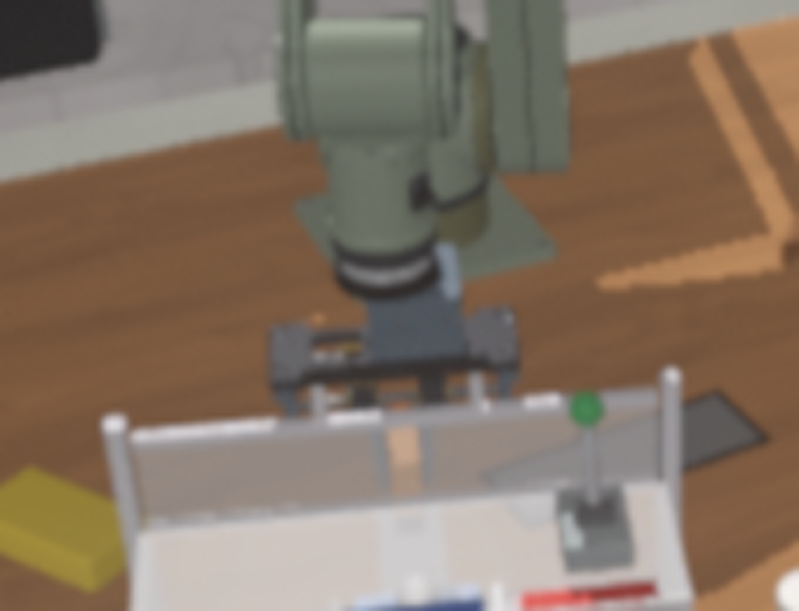

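View pics/w17.png

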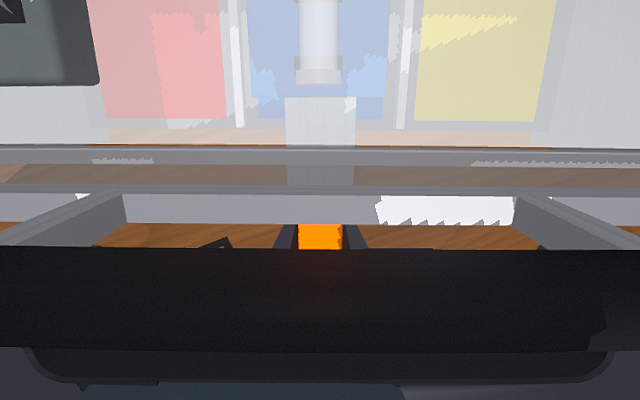

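View pics/t17.png

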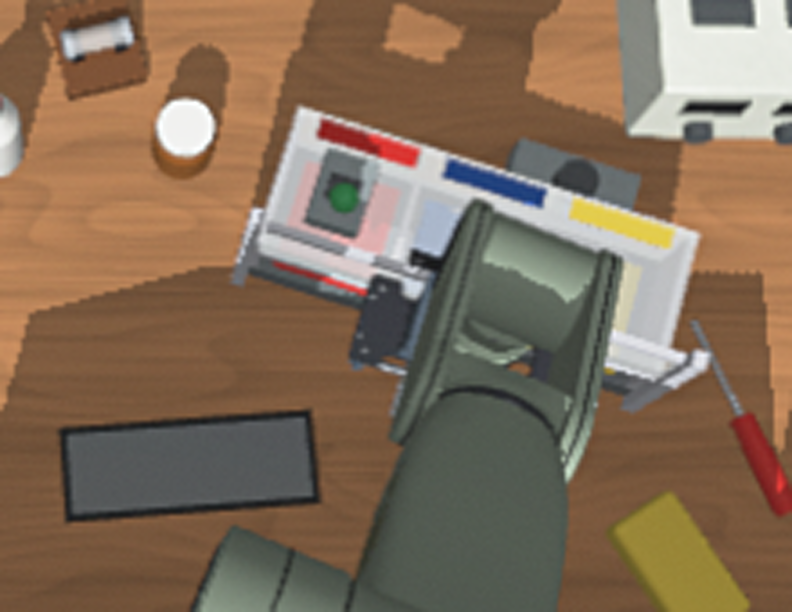

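```bash
python3 - <<'E'
from h import *
st=env.get_state();m=cam("wrist");R=Ro.from_euler('xyz',st['ee_rot']).as_matrix()
z=st['ee_pos'][2]-.011
f=lambda uv,z:(R.T@(unproj(m,uv,z)-st['ee_pos']).T).T*1000
print(f([[251,98],[386,98]],z)); print(f([[105,118],[228,121],[415,121],[533,124],[237,110],[403,110]],.03))
E
```

```text
[[ 85.50414394 -46.60415944  11.00229703]
 [ 85.55088512  43.64046037  11.0078841 ]]
[[  71.56560998 -169.12797762   41.24293196]
 [  68.75272235  -72.16885583   41.24876126]
 [  68.83191371   73.7429579    41.25779492]
 [  67.10568495  167.93365585   41.26351875]
 [  77.02909159  -64.50307271   41.24973708]
 [  77.0978932    63.6996695    41.2576743 ]]
```

Call:
servo_tool(
  moves=[
    [[0, 0, 0.3, 0, 0], [0, 0, 0.6, 0, 0], [0, 0, 0.9, 0, 0], [0, 0, 1.1, 0, 0], [0, 0, 1.3, 0, 0], [0, 0, 1.5, 0, 0], [0, 0, 1.6, 0, 0], [0, 0, 1.6, 0, 0], [0, 0, 1.6, 0, 0]],
  ],
)

```text
clock: 25.6
ee_pos: [0.5005, -0.1958, 0.0552]
ee_rot: [3.142, -0.0, -0.306]
contact_force: [0.4, -0.9, -2.2]
opening: 0.0218
```

```bash
python3 - <<'E'
from h import *
gs();shot("wrist","w18.png")
E
```

```text
25.6 [ 0.5005 -0.1958  0.0552] [ 3.1415e+00 -3.0000e-04 -3.0620e-01] [ 0.4 -0.9 -2.2] 0.0218 [-0.39  0.38  1.83 -0.    0.93  1.48]
```

View pics/w18.png

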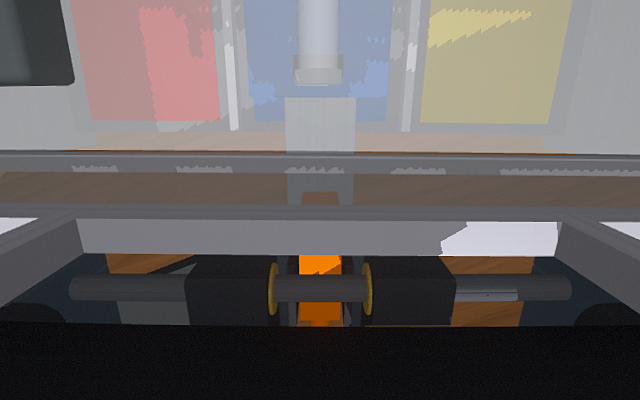

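Call:
servo_tool(
  moves=[
    [[-0.5, 0, 0, 0, 0], [-1.5, 0, 0, 0, 0], [-3, 0, 0, 0, 0], [-5, 0, 0, 0, 0], [-7, 0, 0, 0, 0], [-9.5, 0, 0, 0, 0], [-12, 0, 0, 0, 0], [-14.5, 0, 0, 0, 0], [-16, 0, 0, 0, 0], [-16, 0, 0, 0, 0], [-16, 0, 0, 0, 0]],
  ],
)

```text
clock: 26.75
ee_pos: [0.349, -0.148, 0.0556]
ee_rot: [3.141, -0.003, -0.306]
contact_force: [1.1, 0.1, -3.0]
opening: 0.0224
```

```bash
python3 - <<'E'
from h import *
gs();shot("wrist","w19.png");shot("scene","s19.png",(160,180,330,310),4.7)
im,m=shot("top","t19.png",(300,120,520,290),3.6)
for c in("top","scene","wrist"):
    print(c,[(np.round(d['centre'],3),round(d['conf'],2)) for d in env.tip_of(c,"carrier_blue")][:4],[(np.round(d['centre'],3),round(d['conf'],2)) for d in env.tip_of(c,"carrier_red")][:2])
E
```

```text
26.75 [ 0.349  -0.148   0.0556] [ 3.1413e+00 -2.7000e-03 -3.0640e-01] [ 1.1  0.1 -3. ] 0.0224 [-0.43  0.15  2.17  0.    0.82  1.45]
top [] [(array([ 0.847,  0.115, -0.001]), 0.86), (array([ 0.558,  0.377, -0.   ]), 0.84)]
scene [] [(array([0.848, 0.11 , 0.003]), 0.97), (array([0.21 , 0.347, 0.   ]), 0.79)]
wrist [] [(array([0.43 , 0.024, 0.   ]), 0.43)]
```

View pics/s19.png

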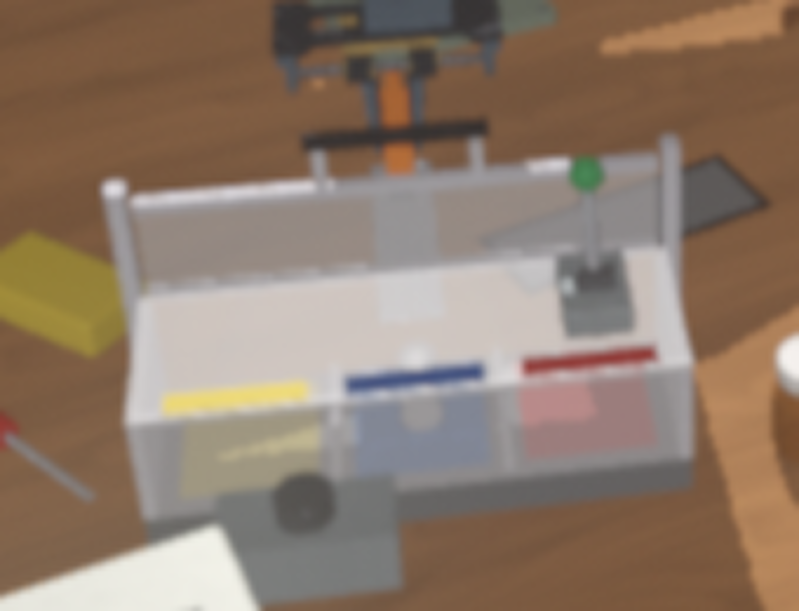

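View pics/t19.png

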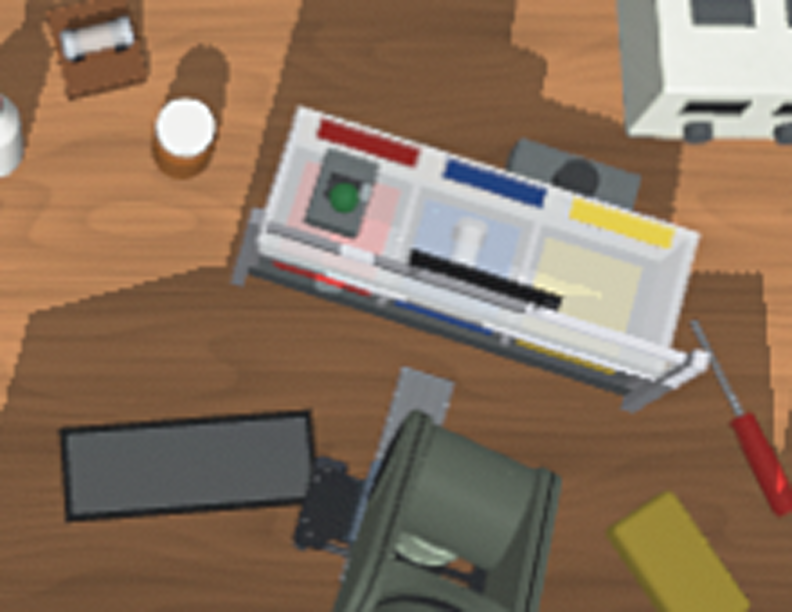

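```bash
python3 - <<'E'
from h import *
import car
im,m=shot("top","t20.png")
L=car.carr(im,m,"red",(225,185,275,235));P=np.vstack([l[2] for l in L]);print(len(P),car.rect(m,P))
plan(.331,.3015,.12,.32)
E
```

```text
423 ((558.48486328125, 375.15228271484375), (82.58240509033203, 89.79502868652344), 18.444150924682617)
tool cm [-15.15 -42.31  -6.49] turn -0.626 q6~ 1.99 rows>= 10.0
```

Call:
servo_tool(
  moves=[
    [[0, 0, -3, 0, 0], [-1, -3, -6.5, 0, 0], [-3, -7, -6.5, -0.08, 0], [-5, -11.5, -6.5, -0.16, 0], [-7, -16, -6.5, -0.24, 0], [-9, -20.5, -6.5, -0.32, 0], [-10.5, -25, -6.5, -0.4, 0], [-12, -29.5, -6.5, -0.47, 0], [-13, -34, -6.5, -0.54, 0], [-13.8, -38, -6.5, -0.59, 0], [-14.2, -41, -6.5, -0.626, 0], [-14.2, -42.3, -6.5, -0.626, 0], [-14.2, -42.3, -6.5, -0.626, 0], [-14.2, -42.3, -6.5, -0.626, 0], [-14.2, -42.3, -6.5, -0.626, 0]],
  ],
)

```text
clock: 28.75
ee_pos: [0.3394, 0.2969, 0.1199]
ee_rot: [3.141, 0.001, 0.318]
contact_force: [-0.8, 0.3, -2.8]
opening: 0.0219
```

```bash
python3 - <<'E'
from h import *
gs();plan(.342,.305,.025,.32)
E
```

```text
28.75 [0.3394 0.2969 0.1199] [3.1407e+00 1.2000e-03 3.1820e-01] [-0.8  0.3 -2.8] 0.0219 [ 0.69  0.18  1.93 -0.    1.03  1.95]
tool cm [ 0.51 -0.69  9.49] turn -0.002 q6~ 1.98 rows>= 2.0
```

Call:
servo_tool(
  moves=[
    [[0.2, -0.5, 3, 0, 0], [0.5, -0.7, 6, 0, 0], [0.5, -0.7, 8.5, 0, 0], [0.5, -0.7, 9.5, 0, 0], [0.5, -0.7, 9.5, 0, 0], [0.5, -0.7, 9.5, 0, 0], [0.5, -0.7, 9.5, 0, 0]],
  ],
)

```text
clock: 29.45
ee_pos: [0.3434, 0.3073, 0.0264]
ee_rot: [-3.141, -0.003, 0.319]
contact_force: [-0.6, -0.5, -2.2]
opening: 0.022
```

```bash
python3 - <<'E'
from h import *
gs();im,m=shot("top","t21.png",(180,150,310,290),4.2)
shot("scene","s21.png",(310,150,440,260),6)
plan(.440,.3377,.025,.32)
E
```

```text
29.45 [0.3434 0.3073 0.0264] [-3.1407e+00 -2.6000e-03  3.1940e-01] [-0.6 -0.5 -2.2] 0.022 [ 0.71  0.31  2.04 -0.    0.79  1.96]
tool cm [10.15  0.16  0.14] turn -0.0 q6~ 1.91 rows>= 3.0
```

View pics/t21.png

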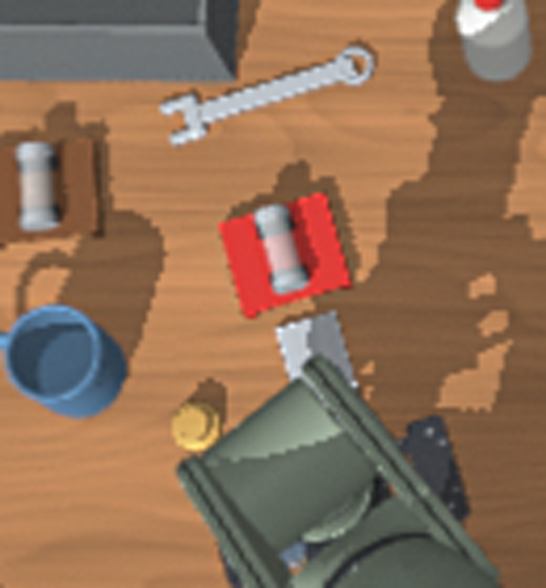

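View pics/s21.png

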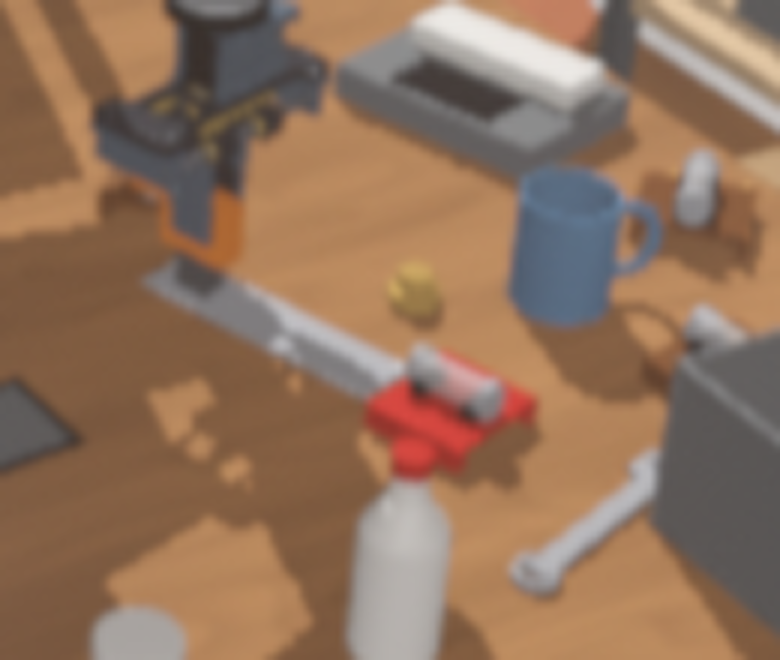

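Call:
servo_tool(
  moves=[
    [[1, 0.1, 0, 0, 0], [2.5, 0.1, 0, 0, 0], [4, 0.1, 0, 0, 0], [5.5, 0.1, 0, 0, 0], [7, 0.1, 0, 0, 0], [8.5, 0.1, 0, 0, 0], [9.8, 0.1, 0, 0, 0], [10.2, 0.1, 0, 0, 0], [10.2, 0.1, 0, 0, 0], [10.2, 0.1, 0, 0, 0], [10.2, 0.1, 0, 0, 0]],
  ],
)

```text
clock: 30.65
ee_pos: [0.4389, 0.3376, 0.025]
ee_rot: [3.141, 0.001, 0.32]
contact_force: [0.1, 0.3, -2.4]
opening: 0.0219
```

```bash
python3 - <<'E'
from h import *
gs();shot("wrist","w22.png")
shot("scene","s22.png",(310,150,440,260),6)
E
```

```text
30.65 [0.4389 0.3376 0.025 ] [3.1413e+00 9.0000e-04 3.2000e-01] [ 0.1  0.3 -2.4] 0.0219 [ 0.63  0.43  1.83 -0.    0.88  1.89]
```

View pics/w22.png

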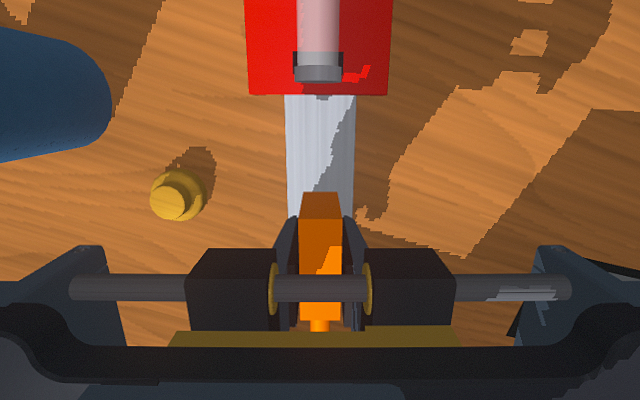

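View pics/s22.png

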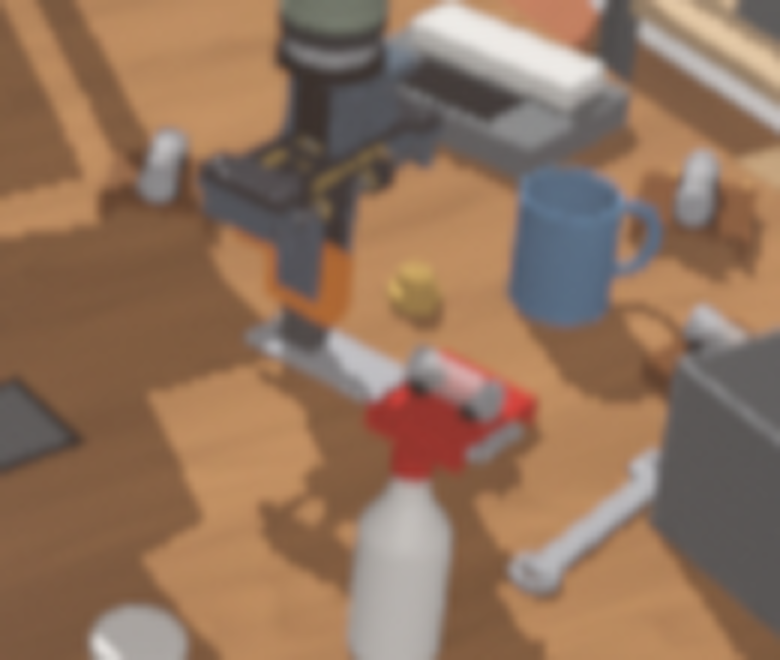

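Call:
servo_tool(
  moves=[
    [[0, 0, -0.4, 0, 0], [0, 0, -0.8, 0, 0], [0, 0, -1.2, 0, 0], [0, 0, -1.8, 0, 0], [0, 0, -2.6, 0, 0], [0, 0, -3.6, 0, 0], [0, 0, -4.8, 0, 0], [0, 0, -6, 0, 0], [0, 0, -7.2, 0, 0], [0, 0, -8, 0, 0], [0, 0, -8, 0, 0], [0, 0, -8, 0, 0]],
  ],
)

```text
clock: 31.95
ee_pos: [0.4394, 0.3378, 0.1051]
ee_rot: [3.141, 0.0, 0.32]
contact_force: [0.5, -0.2, -3.9]
opening: 0.0214
```

```bash
python3 - <<'E'
from h import *
gs();shot("scene","s23.png",(310,130,440,240),6)
plan(.36,.13,.105,.1)
plan(.40,-.0385,.12,-.306)
E
```

```text
31.95 [0.4394 0.3378 0.1051] [3.1414e+00 3.0000e-04 3.1980e-01] [ 0.5 -0.2 -3.9] 0.0214 [ 0.63  0.35  1.73 -0.    1.06  1.89]
tool cm [-1.404e+01  1.722e+01 -1.000e-02] turn 0.22 q6~ 1.82 rows>= 5.0
tool cm [-15.55  34.47  -1.5 ] turn 0.626 q6~ 1.78 rows>= 8.0
```

View pics/s23.png

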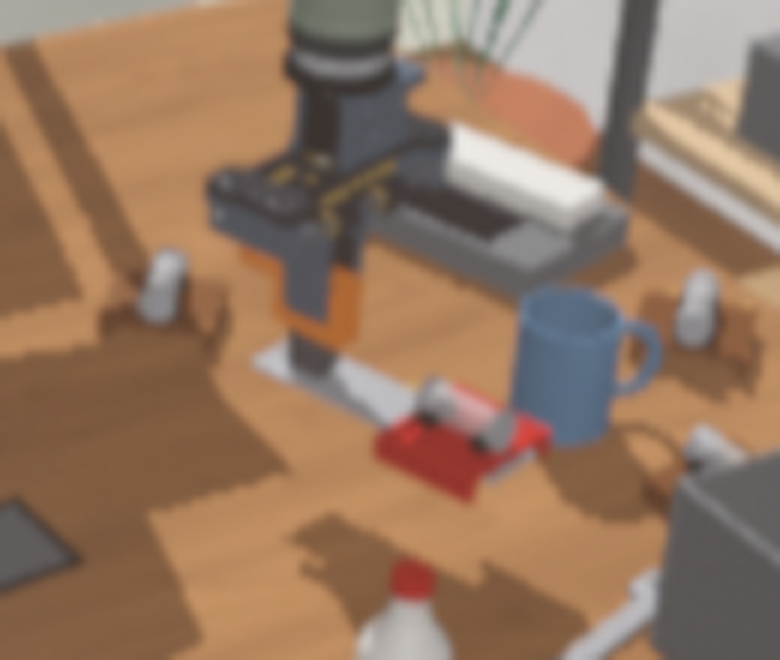

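Call:
servo_tool(
  moves=[
    [[-0.8, 0.4, 0, 0, 0], [-2.4, 1.4, 0, 0.02, 0], [-4.6, 3, 0, 0.04, 0], [-7, 5, 0, 0.07, 0], [-9.2, 7.2, 0, 0.1, 0], [-11, 9.6, 0, 0.13, 0], [-12.5, 12, 0, 0.16, 0], [-13.5, 14.6, 0, 0.19, 0], [-14.2, 17.2, 0, 0.22, 0], [-14.8, 19.8, -0.2, 0.28, 0], [-15.2, 22.3, -0.5, 0.34, 0], [-15.5, 24.7, -0.8, 0.4, 0], [-15.6, 27, -1, 0.46, 0], [-15.7, 29.2, -1.2, 0.51, 0], [-15.7, 31.2, -1.4, 0.56, 0], [-15.6, 33, -1.5, 0.6, 0], [-15.6, 34.1, -1.5, 0.62, 0], [-15.5, 34.5, -1.5, 0.626, 0], [-15.5, 34.5, -1.5, 0.626, 0], [-15.5, 34.5, -1.5, 0.626, 0]],
  ],
)

```text
clock: 34.0
ee_pos: [0.4003, -0.0377, 0.1199]
ee_rot: [-3.141, 0.001, -0.306]
contact_force: [0.0, -0.7, -4.1]
opening: 0.0217
```

```bash
python3 - <<'E'
from h import *
gs();shot("wrist","w24.png")
C=np.array([.62,-.234]);ps=-.306;ex=np.array([np.cos(ps),np.sin(ps)]);ey=np.array([-ex[1],ex[0]])
st=env.get_state();d=st['ee_pos'][:2]-C;print("cab",d@ex,d@ey)
im,m=shot("top","t24.png",(300,120,520,290),3.6)
print([(np.round(d['centre'],3),round(d['conf'],2)) for d in env.tip_of("top","carrier_red")][:4])
E
```

```text
34.0 [ 0.4003 -0.0377  0.1199] [-3.1415e+00  1.1000e-03 -3.0550e-01] [ 0.  -0.7 -4.1] 0.0217 [-0.12  0.11  2.03  0.    1.01  1.75]
cab -0.26857686973393563 0.121081284670449
[(array([0.612, 0.581, 0.   ]), 0.87), (array([0.21 , 0.35 , 0.001]), 0.79), (array([ 0.847,  0.118, -0.001]), 0.68), (array([ 0.521, -0.077,  0.09 ]), 0.66)]
```

View pics/w24.png

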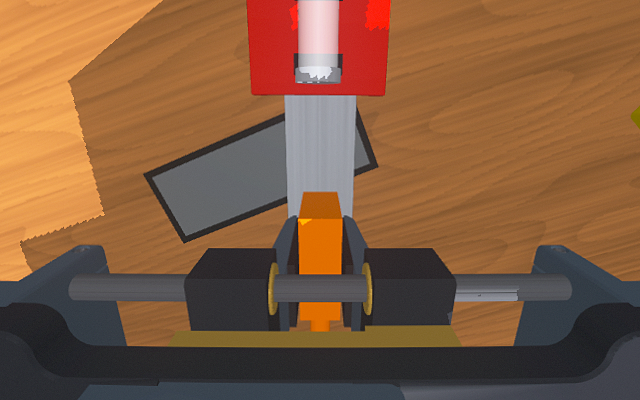

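View pics/t24.png

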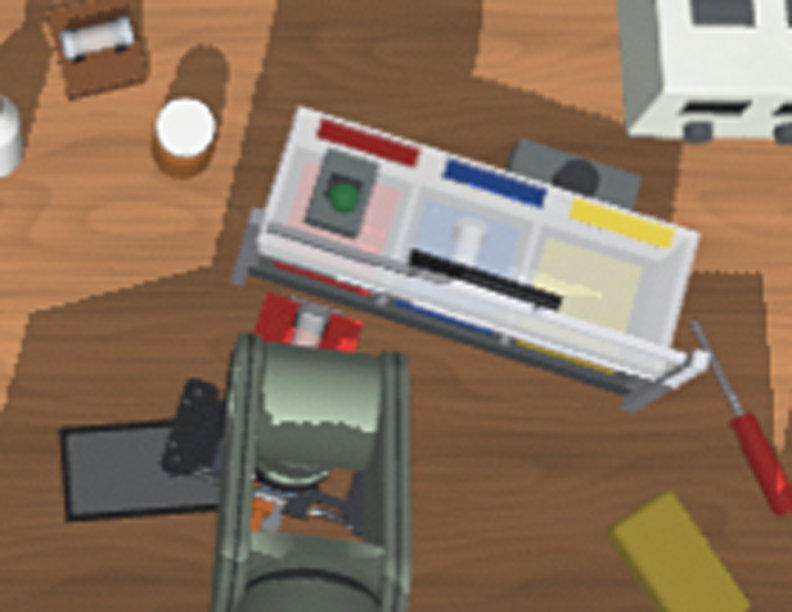

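Call:
servo_tool(
  moves=[
    [[0, 0, 1, 0, 0], [0, 0, 2.5, 0, 0], [0, 0, 4, 0, 0], [0, 0, 4.9, 0, 0], [0.5, 0, 4.9, 0, 0], [1.5, 0, 4.9, 0, 0], [3, 0, 4.9, 0, 0], [4.5, 0, 4.9, 0, 0], [6, 0, 4.9, 0, 0], [6.8, 0, 4.9, 0, 0], [7, 0, 4.9, 0, 0], [7, 0, 4.9, 0, 0], [7, 0, 4.9, 0, 0]],
  ],
)

```text
clock: 35.45
ee_pos: [0.467, -0.0593, 0.0711]
ee_rot: [3.141, 0.001, -0.306]
contact_force: [-1.0, 0.4, -3.6]
opening: 0.0221
```

```bash
python3 - <<'E'
from h import *
gs();shot("wrist","w25.png")
E
```

```text
35.45 [ 0.467  -0.0593  0.0711] [ 3.1414e+00  9.0000e-04 -3.0620e-01] [-1.   0.4 -3.6] 0.0221 [-0.15  0.27  1.96 -0.    0.92  1.73]
```

View pics/w25.png

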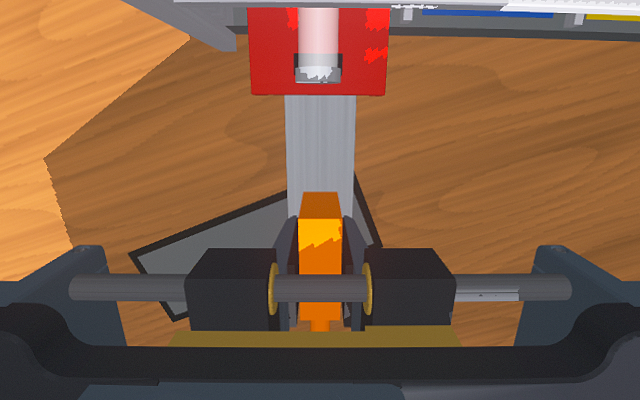

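Call:
servo_tool(
  moves=[
    [[0.5, 0, 0, 0, 0], [1.5, 0, 0, 0, 0], [2.5, 0, 0, 0, 0], [3.5, 0, 0, 0, 0], [4.5, 0, 0, 0, 0], [5.5, 0, 0, 0, 0], [6.5, 0, 0, 0, 0], [7.1, 0, 0, 0, 0], [7.3, 0, 0, 0, 0], [7.3, 0, 0, 0, 0], [7.3, 0, 0, 0, 0]],
  ],
)

```text
clock: 36.6
ee_pos: [0.5367, -0.0813, 0.071]
ee_rot: [3.141, 0.001, -0.306]
contact_force: [0.0, 0.6, -3.7]
opening: 0.0219
```

```bash
python3 - <<'E'
from h import *
gs();shot("wrist","w26.png")
st=env.get_state();m=cam("wrist");R=Ro.from_euler('xyz',st['ee_rot']).as_matrix()
print((R.T@(unproj(m,[[251,95],[386,95]],st['ee_pos'][2]-.011)-st['ee_pos']).T).T*1000)
E
```

```text
36.6 [ 0.5367 -0.0813  0.071 ] [ 3.1414e+00  9.0000e-04 -3.0620e-01] [ 0.   0.6 -3.7] 0.0219 [-0.17  0.37  1.8  -0.    0.97  1.71]
[[ 87.41881956 -46.4720957   10.93889195]
 [ 87.46649372  43.51290136  10.95203356]]
```

View pics/w26.png

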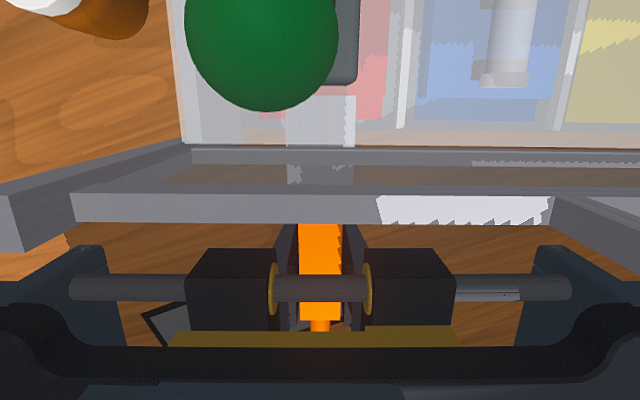

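Call:
servo_tool(
  moves=[
    [[0, 0, 0.3, 0, 0], [0, 0, 0.6, 0, 0], [0, 0, 0.9, 0, 0], [0, 0, 1.1, 0, 0], [0, 0, 1.3, 0, 0], [0, 0, 1.5, 0, 0], [0, 0, 1.6, 0, 0], [0, 0, 1.6, 0, 0], [0, 0, 1.6, 0, 0], [-0.5, 0, 1.6, 0, 0], [-1.5, 0, 1.6, 0, 0], [-3, 0, 1.6, 0, 0], [-5, 0, 1.6, 0, 0], [-7, 0, 1.6, 0, 0], [-9.5, 0, 1.6, 0, 0], [-12, 0, 1.6, 0, 0], [-14.5, 0, 1.6, 0, 0], [-16, 0, 1.6, 0, 0], [-16, 0, 1.6, 0, 0], [-16, 0, 1.6, 0, 0]],
  ],
)

```text
clock: 38.65
ee_pos: [0.386, -0.0333, 0.0556]
ee_rot: [-3.141, -0.003, -0.306]
contact_force: [0.6, 0.6, -1.9]
opening: 0.0219
```

```bash
python3 - <<'E'
from h import *
gs();shot("scene","s27.png",(160,180,330,310),4.7)
im,m=shot("top","t27.png",(300,120,520,290),3.6)
s=env.get_state()
plan(.36,.0,.14,.6)
plan(.4392,-.0435,.10,1.656)
E
```

```text
38.65 [ 0.386  -0.0333  0.0556] [-3.1412e+00 -2.7000e-03 -3.0590e-01] [ 0.6  0.6 -1.9] 0.0219 [-0.12  0.17  2.15 -0.    0.82  1.76]
tool cm [-3.52 -2.4  -8.46] turn -0.906 q6~ 0.97 rows>= 7.0
tool cm [ 5.34 -0.63 -4.44] turn -1.962 q6~ -0.18 rows>= 14.0
```

View pics/s27.png

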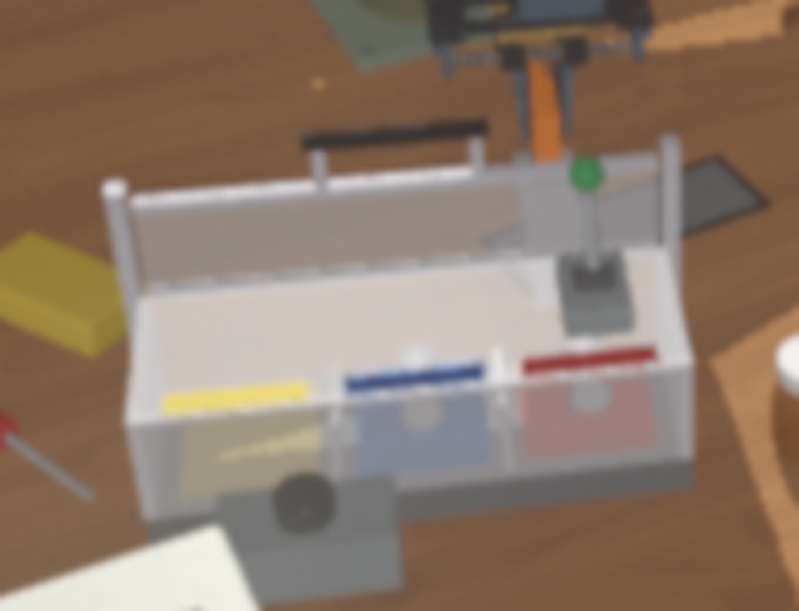

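View pics/t27.png

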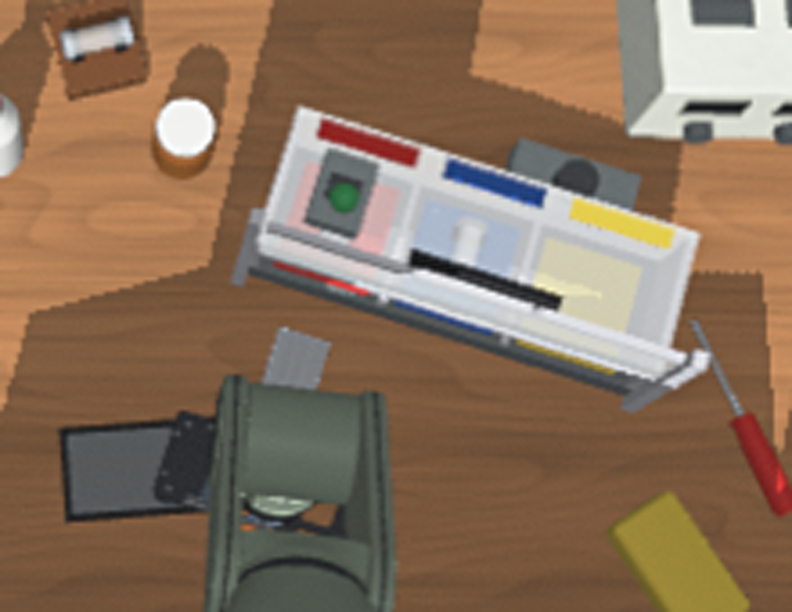

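Call:
servo_tool(
  moves=[
    [[-1, -0.5, -4, -0.05, 0], [-2.5, -1.5, -8, -0.2, 0], [-3.5, -2.4, -8.5, -0.34, 0], [-3.5, -2.4, -8.5, -0.48, 0], [-3.5, -2.4, -8.5, -0.62, 0], [-3.5, -2.4, -8.5, -0.76, 0], [-3.5, -2.4, -8.5, -0.9, 0], [-3, -2.2, -8.5, -1.04, 0], [-2, -2, -8.5, -1.18, 0], [0, -1.8, -8.5, -1.32, 0], [2, -1.4, -7, -1.46, 0], [4, -1, -5.5, -1.6, 0], [5.3, -0.7, -4.5, -1.74, 0], [5.4, -0.3, -4.5, -1.88, 0], [5.4, -0.3, -4.5, -1.956, 0], [5.4, -0.3, -4.5, -1.956, 0], [5.4, -0.3, -4.5, -1.956, 0], [5.4, -0.3, -4.5, -1.956, 0]],
  ],
)

```text
clock: 40.55
ee_pos: [0.4376, -0.0467, 0.1002]
ee_rot: [3.141, 0.0, 1.649]
contact_force: [-0.2, 0.4, -1.8]
opening: 0.0221
```

```bash
python3 - <<'E'
from h import *
gs();shot("wrist","w28.png",(200,0,440,300),2)
plan(.4384,-.0473,.0235,1.652)
E
```

```text
40.55 [ 0.4376 -0.0467  0.1002] [3.1410e+00 3.0000e-04 1.6487e+00] [-0.2  0.4 -1.8] 0.0221 [-0.13  0.19  1.98 -0.    0.97 -0.21]
tool cm [-0.08  0.09  7.67] turn -0.003 q6~ -0.19 rows>= 2.0
```

View pics/w28.png

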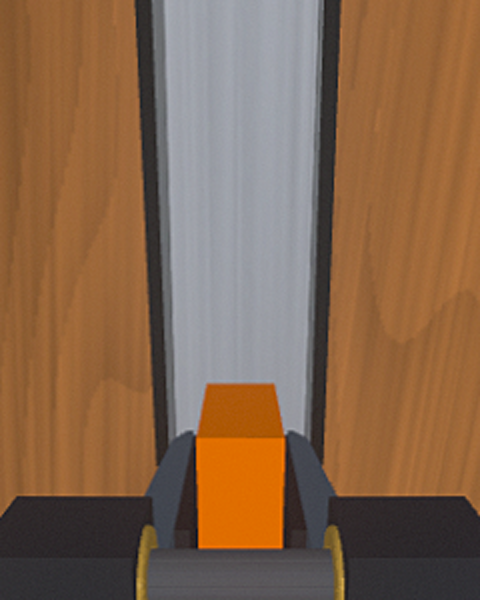

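Call:
servo_tool(
  moves=[
    [[0, 0.1, 3, 0, 0], [0, 0.1, 5.5, 0, 0], [0, 0.1, 7, 0, 0], [0, 0.1, 7.4, 0, 0], [0, 0.1, 7.6, 0, 0], [0, 0.1, 7.75, 0, 0], [0, 0.1, 7.75, 0, 0], [0, 0.1, 7.75, 0, 0], [0, 0.1, 7.75, 0, 5], [0, 0.1, 7.75, 0, 5], [0, 0.1, 7.75, 0, 5], [0, 0.1, 7.75, 0, 5], [0, 0.1, 7.75, 0, 5], [0, 0.1, 5, 0, 5], [0, 0.1, 0, 0, 5], [0, 0.1, -5, 0, 5], [0, 0.1, -10, 0, 5], [0, 0.1, -15, 0, 5], [0, 0.1, -20, 0, 5], [0, 0.1, -20, 0, 5]],
  ],
)

```text
clock: 42.6
ee_pos: [0.4416, -0.0469, 0.3071]
ee_rot: [3.127, 0.003, 1.65]
contact_force: [0.8, 0.3, -1.0]
opening: 0.0499
```

```bash
python3 - <<'E'
from h import *
gs();shot("wrist","w29.png",(200,0,440,220),3)
st=env.get_state();print([(np.round(d['centre'],3),round(d['conf'],2)) for t in("lifter","mat") for d in env.tip_of("wrist",t)][:4])
shot("top","t29.png")
print([(np.round(d['centre'],3),round(d['conf'],2)) for d in env.tip_of("top","sash_bar")][:4])
plan(.555,-.213,.32,1.265)
E
```

```text
42.6 [ 0.4416 -0.0469  0.3071] [3.1273e+00 3.1000e-03 1.6498e+00] [ 0.8  0.3 -1. ] 0.0499 [-0.13  0.04  1.61 -0.    1.48 -0.21]
[(array([ 0.43 ,  0.024, -0.   ]), 0.88)]
[(array([ 0.556, -0.215,  0.234]), 0.57), (array([0.739, 0.211, 0.001]), 0.23)]
tool cm [-17.54  10.43  -2.22] turn 0.385 q6~ -0.06 rows>= 5.0
```

View pics/w29.png

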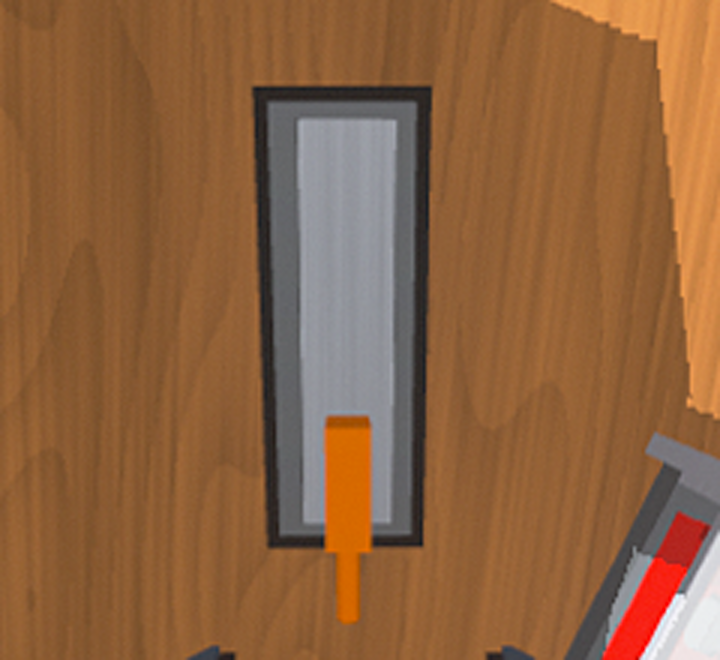

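Call:
servo_tool(
  moves=[
    [[-4, 2.5, -3, 0.1, 5], [-9, 5, -3, 0.2, 5], [-13, 8, -3, 0.3, 5], [-17.5, 10.4, -3, 0.385, 5], [-17.5, 10.4, -3, 0.385, 5], [-17.5, 10.4, -3, 0.385, 5], [-17.5, 10.4, -3, 0.385, 5], [-17.5, 10.4, -3, 0.385, 5]],
  ],
)

```text
clock: 43.65
ee_pos: [0.5548, -0.2113, 0.3304]
ee_rot: [-3.141, -0.0, 1.266]
contact_force: [-0.0, -0.1, 0.4]
opening: 0.0501
```

```bash
python3 - <<'E'
from h import *
gs();shot("wrist","w30.png",(220,60,420,240),4)
plan(.5545,-.213,.205,1.265)
E
```

```text
43.65 [ 0.5548 -0.2113  0.3304] [-3.1412e+00 -4.0000e-04  1.2664e+00] [-0.  -0.1  0.4] 0.0501 [-0.38  0.3   1.23  0.    1.61 -0.08]
tool cm [-1.800e-01  1.000e-02  1.258e+01] turn 0.001 q6~ -0.06 rows>= 3.0
```

View pics/w30.png

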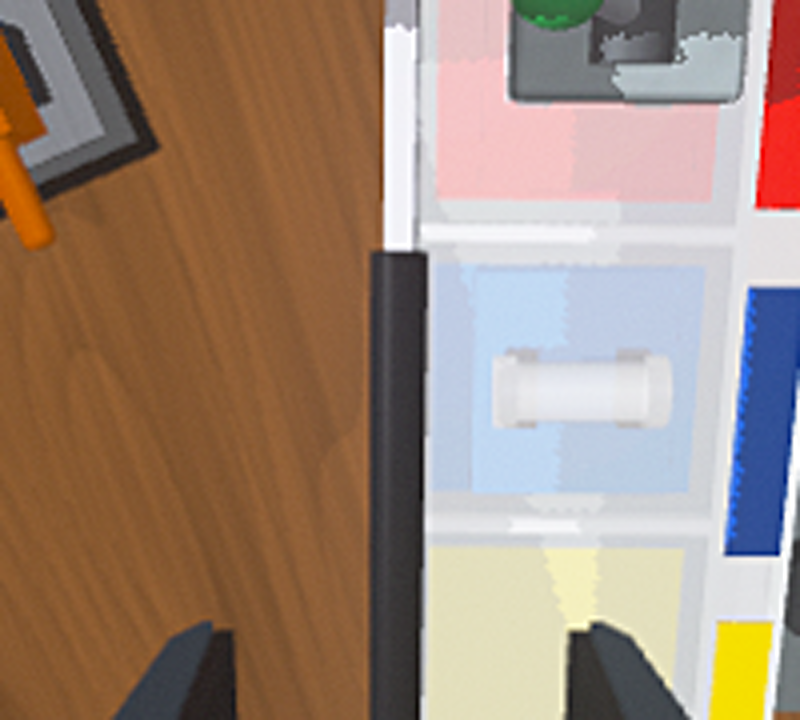

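Call:
servo_tool(
  moves=[
    [[0, 0, 4, 0, 5], [0, 0, 8, 0, 5], [0, 0, 11, 0, 5], [0, 0, 12.6, 0, 5], [0, 0, 12.6, 0, 5], [0, 0, 12.6, 0, 0], [0, 0, 12.6, 0, 0], [0, 0, 12.6, 0, 0], [0, 0, 12.6, 0, 0], [0, 0, 12.6, 0, 0], [0, 0, 12.6, 0, 0], [0, 0, 12.6, 0, 0]],
  ],
  squeeze=50,
)

```text
clock: 44.9
ee_pos: [0.5533, -0.212, 0.2045]
ee_rot: [-3.137, -0.0, 1.264]
contact_force: [-5.4, 2.5, 4.0]
opening: 0.0124
```

Call:
servo_tool(
  moves=[
    [[0, 0, 0.5, 0, 0], [0, 0, 1.5, 0, 0], [0, 0, 2.5, 0, 0], [0, 0, 3.5, 0, 0], [0, 0, 4.5, 0, 0], [0, 0, 5.5, 0, 0], [0, 0, 6.5, 0, 0], [0, 0, 7.3, 0, 0], [0, 0, 7.9, 0, 0], [0, 0, 8.2, 0, 0], [0, 0, 8.4, 0, 0], [0, 0, 8.5, 0, 0], [0, 0, 8.5, 0, 0], [0, 0, 8.5, 0, 0]],
  ],
)

```text
clock: 46.3
ee_pos: [0.5535, -0.2121, 0.1249]
ee_rot: [-3.14, 0.0, 1.264]
contact_force: [-12.4, 4.2, 30.0]
opening: 0.0125
```

```bash
python3 - <<'E'
from h import *
gs();shot("scene","s31.png",(160,150,360,310),4)
print([(np.round(d['centre'],3),round(d['conf'],2)) for d in env.tip_of("scene","sash_bar")][:4])
E
```

```text
46.3 [ 0.5535 -0.2121  0.1249] [-3.1402e+00  1.0000e-04  1.2643e+00] [-12.4   4.2  30. ] 0.0125 [-0.39  0.39  1.61 -0.    1.14 -0.08]
[(array([ 0.554, -0.215,  0.157]), 0.69)]
```

View pics/s31.png

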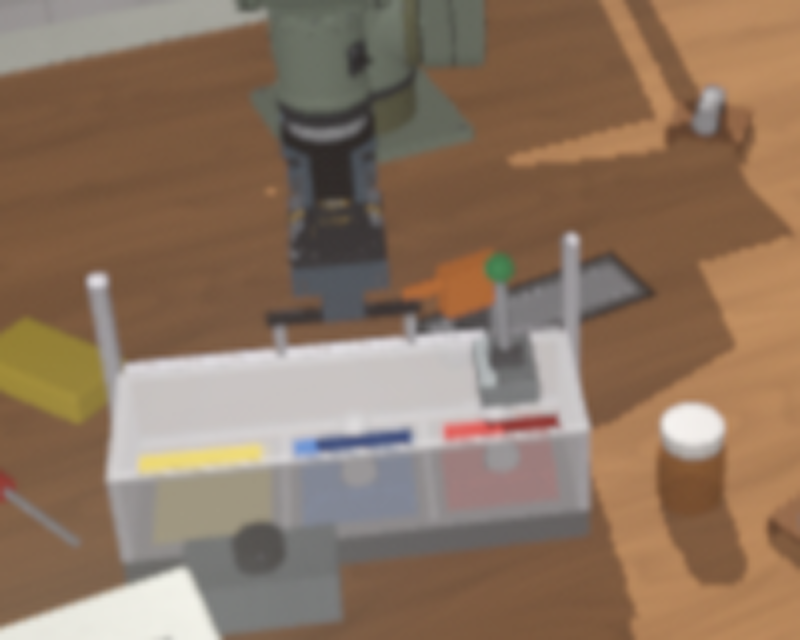

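Call:
servo_tool(
  moves=[
    [[0, 0, -0.5, 0, 0], [0, 0, -0.5, 0, 4], [0, 0, -0.5, 0, 4], [0, 0, -0.5, 0, 4], [0, 0, -0.5, 0, 4], [0, 0, -0.5, 0, 4], [0, 0, -5, 0, 4], [0, 0, -10, 0, 4], [0, 0, -15, 0, 3], [0, 0, -19, 0, 0], [0, 0, -20, 0, 0], [0, 0, -20, 0, 0]],
  ],
)

```text
clock: 47.6
ee_pos: [0.5564, -0.2131, 0.3209]
ee_rot: [3.137, 0.0, 1.265]
contact_force: [0.2, 0.6, -0.8]
opening: 0.0108
```

```bash
python3 - <<'E'
from h import *
gs();shot("scene","s32.png",(160,150,360,310),4)
print([(np.round(d['centre'],3),round(d['conf'],2)) for t in("sash_bar","fan_tip") for d in env.tip_of("scene",t)][:4])
shot("wrist","w32.png")
print([(np.round(d['centre'],3),round(d['conf'],2)) for t in("sash_bar","fan_tip") for d in env.tip_of("wrist",t)][:4])
plan(.5785,-.0835,.32,1.265)
E
```

```text
47.6 [ 0.5564 -0.2131  0.3209] [3.1374e+00 4.0000e-04 1.2648e+00] [ 0.2  0.6 -0.8] 0.0108 [-0.38  0.3   1.25 -0.    1.58 -0.08]
[(array([ 0.555, -0.216,  0.157]), 0.8), (array([ 0.63 , -0.097,  0.213]), 0.74), (array([ 0.628, -0.099,  0.213]), 0.57)]
[(array([ 0.554, -0.212,  0.159]), 0.83), (array([ 0.632, -0.098,  0.21 ]), 0.86)]
tool cm [13.01 -1.65 -0.27] turn -0.0 q6~ 0.16 rows>= 3.0
```

View pics/w32.png

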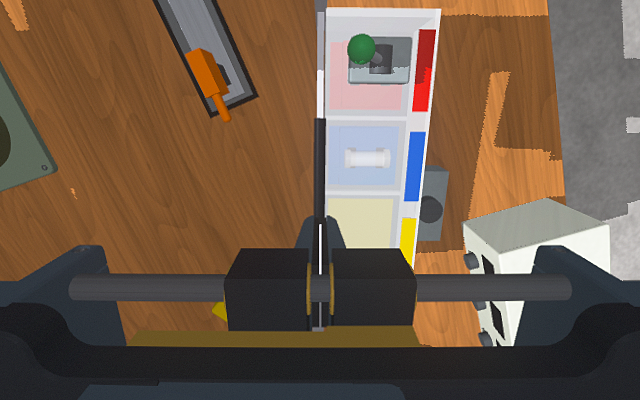

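View pics/s32.png

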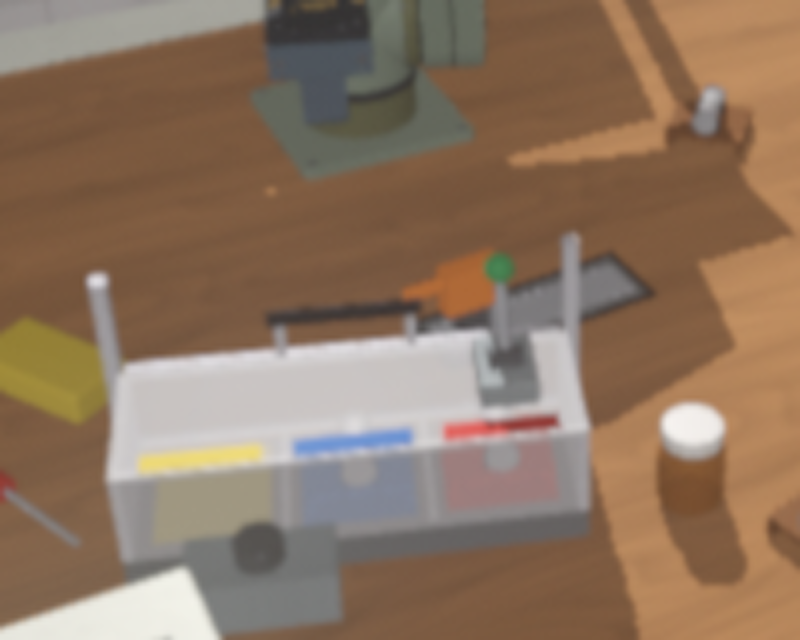

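```bash
python3 - <<'E'
from h import *
a=cv2.imread("pics/scene0.png");b=cv2.imread("pics/s32.png")
im,m=shot("scene","s33.png")
for r in (slice(215,262),):
    ga=cv2.cvtColor(a[215:245,222:270],7).astype(np.float32);gb=cv2.cvtColor(im[215:245,222:270].copy(),7).astype(np.float32)
    print(cv2.phaseCorrelate(ga,gb,cv2.createHanningWindow(ga.shape[::-1],cv2.CV_32F)))
E
```

```text
((0.10225613392704602, 0.016421263757983695), 0.7306755741437276)
```

Call:
servo_tool(
  moves=[
    [[4, -0.5, 0, 0, 0], [9, -1.2, 0, 0, 0], [13, -1.7, 0, 0, 0], [13, -1.7, 0, 0, 0], [13, -1.7, 5, 0, 0], [13, -1.7, 9, 0, 0], [13, -1.7, 12, 0, 0], [13, -1.7, 14.5, 0, 0], [13, -1.7, 14.5, 0, 0], [13, -1.7, 14.5, 0, 0]],
  ],
)

```text
clock: 48.95
ee_pos: [0.5787, -0.0843, 0.1744]
ee_rot: [-3.141, 0.0, 1.264]
contact_force: [-0.4, -1.1, 0.5]
opening: 0.0005
```

```bash
python3 - <<'E'
from h import *
gs();shot("scene","s34.png",(230,150,330,250),7);shot("wrist","w34.png")
E
```

```text
48.95 [ 0.5787 -0.0843  0.1744] [-3.1414e+00  4.0000e-04  1.2643e+00] [-0.4 -1.1  0.5] 0.0005 [-0.16  0.34  1.56 -0.    1.24  0.14]
```

View pics/s34.png

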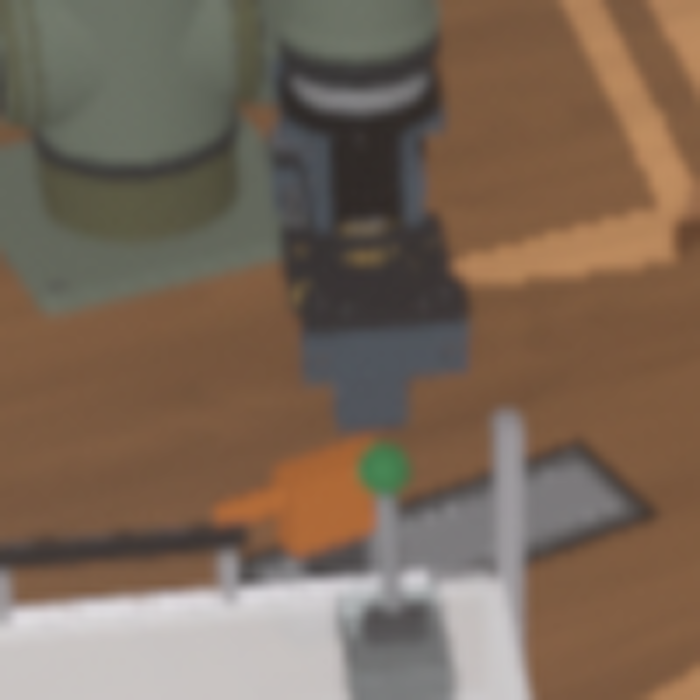

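View pics/w34.png

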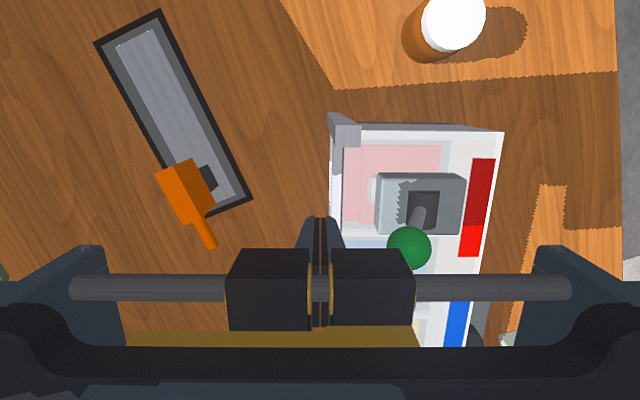

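Call:
servo_tool(
  moves=[
    [[0, 1, 0.3, 0, 0], [0, 2, 0.3, 0, 0], [0, 3, 0.3, 0, 0], [0, 4, 0.3, 0, 0], [0, 5, 0.3, 0, 0], [0, 6, 0.3, 0, 0], [0, 7, 0.3, 0, 0], [0, 8, 0.3, 0, 0], [0, 9, 0.3, 0, 0], [0, 9.5, 0.3, 0, 0], [0, 9.5, 0.3, 0, 0]],
  ],
)

```text
clock: 50.15
ee_pos: [0.67, -0.1126, 0.1707]
ee_rot: [3.141, 0.0, 1.265]
contact_force: [0.3, 0.3, 0.5]
opening: 0.0004
```

```bash
python3 - <<'E'
from h import *
gs();shot("scene","s35.png",(230,150,330,250),7);shot("wrist","w35.png")
print([(np.round(d['centre'],3),round(d['conf'],2)) for c in("wrist","scene") for d in env.tip_of(c,"fan_tip")][:4])
E
```

```text
50.15 [ 0.67   -0.1126  0.1707] [3.1413e+00 1.0000e-04 1.2646e+00] [0.3 0.3 0.5] 0.0004 [-0.18  0.49  1.32 -0.    1.33  0.12]
[(array([ 0.694, -0.12 ,  0.207]), 0.85), (array([ 0.69 , -0.117,  0.213]), 0.42)]
```

View pics/s35.png

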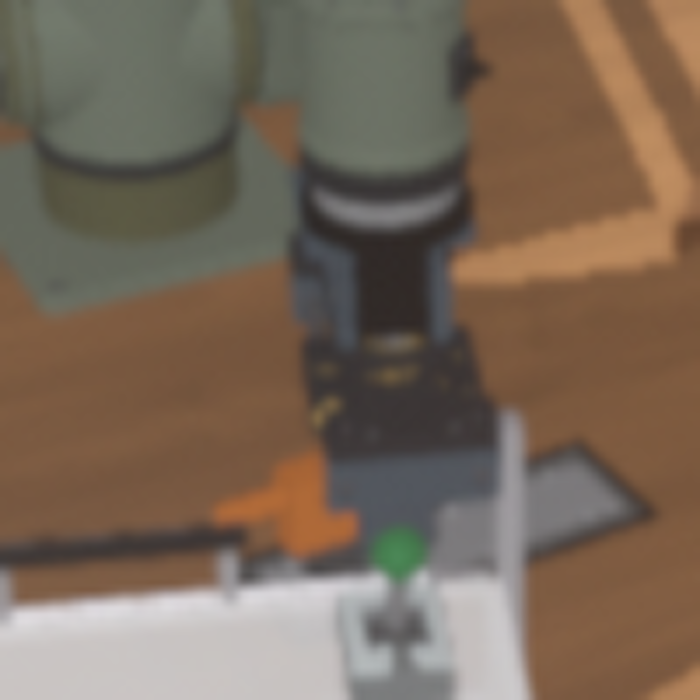

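View pics/w35.png

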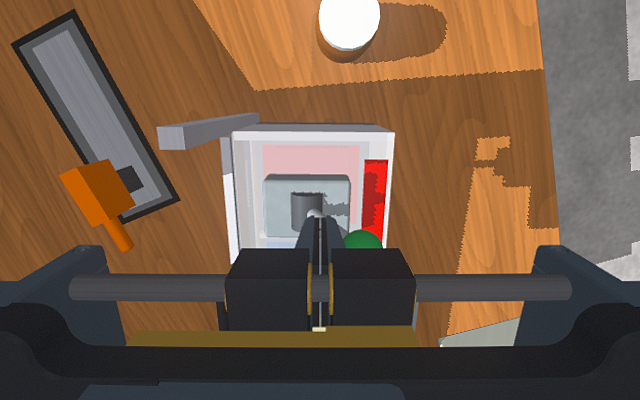

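Call:
servo_tool(
  moves=[
    [[0, 0.4, 0, 0, 0], [0, 0.8, 0, 0, 0], [0, 1, 0, 0, 0], [0, 1, 0, 0, 0]],
  ],
)

```text
clock: 50.75
ee_pos: [0.6745, -0.1139, 0.1713]
ee_rot: [-3.131, 0.0, 1.265]
contact_force: [-10.0, 3.7, 4.8]
opening: 0.0001
```

```bash
python3 - <<'E'
from h import *
gs();shot("scene","s36.png",(230,150,330,250),7);shot("wrist","w36.png")
print([(np.round(d['centre'],3),round(d['conf'],2)) for c in("wrist","scene") for d in env.tip_of(c,"fan_tip")][:4])
E
```

```text
50.75 [ 0.6745 -0.1139  0.1713] [-3.1314e+00  3.0000e-04  1.2649e+00] [-10.    3.7   4.8] 0.0001 [-0.18  0.51  1.3   0.    1.35  0.12]
[(array([ 0.695, -0.12 ,  0.208]), 0.59), (array([ 0.693, -0.118,  0.212]), 0.38)]
```

Call:
servo_tool(
  moves=[
    [[0, -1, 0, 0, 0], [0, -3, 0, 0, 0], [0, -6, 0, 0, 0], [0, -9, -2, 0, 0], [0, -11, -6, 0, 0], [0, -13, -10, 0, 0], [0, -17, -12, 0, 0], [0, -21, -12, 0, 0], [0, -25, -12, 0, 0], [0, -29, -12, 0, 0], [0, -33, -12, 0, 0], [0, -33, -12, 0, 0], [0, -33, -12, 0, 0]],
  ],
)

```text
clock: 52.25
ee_pos: [0.3643, -0.0159, 0.2919]
ee_rot: [3.138, -0.001, 1.265]
contact_force: [1.4, -0.3, -0.3]
opening: 0.0004
```

```bash
python3 - <<'E'
from h import *
gs();a,m=shot("scene","s37.png",(160,150,360,310),4);t,mt=shot("top","t37.png",(170,100,520,300),2.2)
print([(c,t,np.round(d['centre'],3),round(d['conf'],2)) for c in("top","scene") for t in("fan_tip","sash_bar","lifter","mat") for d in env.tip_of(c,t)[:1]])
a0=cv2.imread("pics/scene0.png");w=lambda x:cv2.cvtColor(x[215:245,222:270].copy(),7).astype(np.float32)
print(cv2.phaseCorrelate(w(a0),w(a),cv2.createHanningWindow((48,30),cv2.CV_32F)))
E
```

```text
52.25 [ 0.3643 -0.0159  0.2919] [ 3.1380e+00 -6.0000e-04  1.2652e+00] [ 1.4 -0.3 -0.3] 0.0004 [-0.07 -0.08  1.77 -0.    1.45  0.23]
[('top', 'fan_tip', array([ 0.692, -0.121,  0.208]), 0.58), ('top', 'sash_bar', array([ 0.554, -0.211,  0.154]), 0.75), ('top', 'lifter', array([ 0.433,  0.016, -0.   ]), 0.75), ('top', 'mat', array([ 0.434,  0.021, -0.001]), 0.82), ('scene', 'fan_tip', array([ 0.694, -0.115,  0.209]), 0.59), ('scene', 'sash_bar', array([ 0.555, -0.215,  0.159]), 0.76), ('scene', 'lifter', array([ 0.431,  0.022, -0.005]), 0.79), ('scene', 'mat', array([0.431, 0.024, 0.001]), 0.76)]
((0.022315845758814845, 0.243606483157766), 0.7595402366585202)
```

View pics/s37.png

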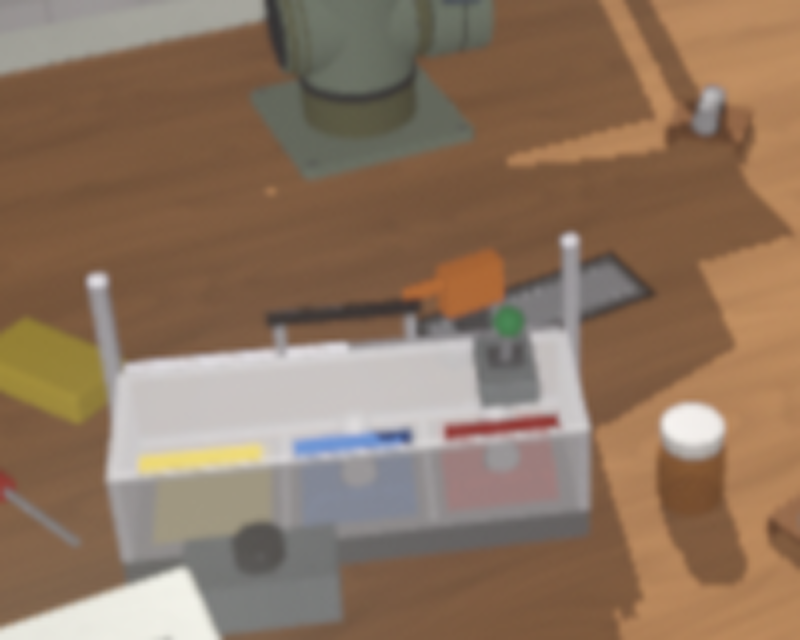

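View pics/t37.png

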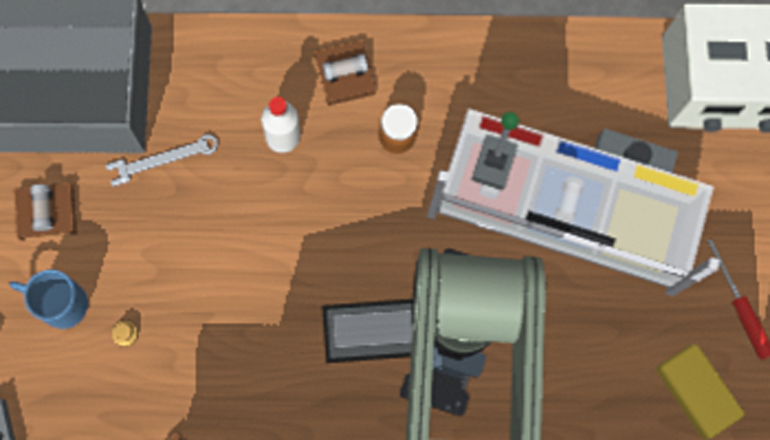

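```bash
python3 - <<'E'
from h import *
gs();print(env.sign_off())
E
```

```text
52.75 [ 0.3643 -0.016   0.2909] [-3.1412e+00  2.0000e-04  1.2646e+00] [-0.2 -0.2  0.8] 0.0005 [-0.08 -0.08  1.77 -0.    1.46  0.23]
the job is handed in; nothing more can be done
None
```

The job is handed in at 52.8 s. I raised the sash and carried the blue and then the red carrier into their own lanes with the lifter. I then laid the lifter on its mat, shut the sash, and pushed the fan lever over to its rear stop. There was no yellow carrier on the bench, and I left the brown look-alikes alone.

**Last checks**
- **Sash:** the grip bar was within about 0.3 px of its starting place in the scene camera picture. It went down against a stop at 30 N, so I take it as shut.
- **Fan lever:** the tip is about 34 mm behind the pivot, which is roughly 0.94 rad.
- **Lifter:** its middle was within about 5 mm of the mat's middle.
- **Bystanders:** none showed any movement by eye in the last top picture.

**Disagreed or unconfirmed**
- **Finger length:** the fingertips turned out about 26 mm shorter than the stated tool point. The first grip on the bar closed on nothing, so I corrected for it from the pictures.
- **Red carrier:** the roof hides it from the top camera. Its final place rests on the measurement just before set-down (about 2 mm from the lane centre) and the view through the back wall.
- **Blue carrier:** the networks no longer found it once it was under the roof. I saw it centred in the wrist picture.

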